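Tighten the coax couplings under the chassis cover

TASK

Lift the cover off the chassis pins and lay it flat on the green mat. Turn every coupling nut clockwise by hand until its white line points at the green mark (hand-tight); once all are there, finish each with the wrench alone, fingers off the nut, until the white line reaches the red mark. Then lay the wrench back on its blue mat, seat the cover fully home on both pins, and leave everything else on the bench alone.

Things in the scene. Friction and masses are not known exactly. Their poses are not given: they have to be found in the camera images.
- chassis: Fixed aluminium chassis: base plate 84 (local x) x 256 mm (local y), 8 mm thick, and at each end, y = -120 and +120 mm, a wall 16 mm thick, 84 mm deep, top at z = 66 mm. Origin: centre of its underside. -x, facing the robot, is open. 8 mm pins at (0, -120) and (0, 120) mm, z = 66 to 76 mm. Three square bays, 55 mm wide, at y = -64, 0, 64 mm, with rims up to z = 18 mm; two or three hold a module.
- cover: Loose grey plate 84 (x) x 272 (y) x 4 mm, 0.3 kg; origin: centre of its underside. Square 12 mm holes at (0, -120) and (0, 120) mm fit over the chassis pins, either way round; seated, it rests on the end walls, its underside 66 mm above the bench. Black bar handle on its middle: 50 mm along x, 16 mm along y, z = 4 to 30 mm. It starts on the pins.
- cover_mat: Fixed green bench mat 290 x 140 mm, 3 mm thick, long side along local x; origin at the centre of its underside. The place to lay the cover aside.
- tool_mat: Fixed blue bench mat 290 x 140 mm, 3 mm thick, long side along local x; origin at the centre of its underside. The wrench's place.
- wrench: Loose open-ended wrench lying flat, 0.2 kg. Origin under the middle of its orange handle; x points to the steel head. Handle 18 mm wide, z = 0 to 18 mm, x = -50 to 50 mm. Jaw open to +x: two prongs 9 mm wide, x = 95 to 128 mm, 30 mm apart (y = -15 to 15), closed at the back at x = 95.5 mm; a nut's axis comes to x = 112 mm. Head 10 mm thick, z = 4 to 14 mm.
- moduleA: Blue block 52 x 52 x 14 mm, 0.5 kg, sitting loosely in a bay of the chassis (1.5 mm play each side), its underside 8 mm above the bench, where it must stay; origin: centre of its underside. May be absent. On its top a brass coupling nut turns about the vertical axis through its centre; a green (hand-tight) and a red mark (fully tight) are beside the nut.
- nutA: Captive brass hex nut of module A, 28 mm across flats, z = 24 to 44 mm above the bench; origin on its axis at its underside. It only turns about the vertical, never rises. Flats face local 0, 60, 120.. degrees from local x; the white line on its top and side lies at local +x. A steel plug 18 mm thick stands on it up to z = 58 mm and turns with it. Absent with its module.
- turnA (a joint): Angle of nut A in rad, growing as it tightens (clockwise from above). Starts at 0 to 0.4; white line at the green mark (hand-tight) at 1.5, at the red mark (fully tight) at 2.2; hard stop at 2.25. Drags with 0.12 N m and stays where it is left. At 0 the nut's local x is turned +0.279 rad (anticlockwise) from the module's.
- moduleB: Blue block 52 x 52 x 14 mm, 0.5 kg, sitting loosely in a bay of the chassis (1.5 mm play each side), its underside 8 mm above the bench, where it must stay; origin: centre of its underside. May be absent. On its top a brass coupling nut turns about the vertical axis through its centre; a green (hand-tight) and a red mark (fully tight) are beside the nut.
- nutB: Captive brass hex nut of module B, 28 mm across flats, z = 24 to 44 mm above the bench; origin on its axis at its underside. It only turns about the vertical, never rises. Flats face local 0, 60, 120.. degrees from local x; the white line on its top and side lies at local +x. A steel plug 18 mm thick stands on it up to z = 58 mm and turns with it. Absent with its module.
- turnB (a joint): Angle of nut B in rad, growing as it tightens (clockwise from above). Starts at 0 to 0.4; white line at the green mark (hand-tight) at 1.5, at the red mark (fully tight) at 2.2; hard stop at 2.25. Drags with 0.12 N m and stays where it is left. At 0 the nut's local x is turned +0.279 rad (anticlockwise) from the module's.
- moduleC: Blue block 52 x 52 x 14 mm, 0.5 kg, sitting loosely in a bay of the chassis (1.5 mm play each side), its underside 8 mm above the bench, where it must stay; origin: centre of its underside. May be absent. On its top a brass coupling nut turns about the vertical axis through its centre; a green (hand-tight) and a red mark (fully tight) are beside the nut.
- nutC: Captive brass hex nut of module C, 28 mm across flats, z = 24 to 44 mm above the bench; origin on its axis at its underside. It only turns about the vertical, never rises. Flats face local 0, 60, 120.. degrees from local x; the white line on its top and side lies at local +x. A steel plug 18 mm thick stands on it up to z = 58 mm and turns with it. Absent with its module.
- turnC (a joint): Angle of nut C in rad, growing as it tightens (clockwise from above). Starts at 0 to 0.4; white line at the green mark (hand-tight) at 1.5, at the red mark (fully tight) at 2.2; hard stop at 2.25. Drags with 0.12 N m and stays where it is left. At 0 the nut's local x is turned +0.279 rad (anticlockwise) from the module's.
- spool1: Bystander, loose on the bench, to be left alone: blue plastic spool cup, 64 mm wide, 75 mm high; origin at its underside.
- spool2: Bystander, loose on the bench, to be left alone: blue plastic spool cup, 64 mm wide, 75 mm high; origin at its underside.
- coffee: Bystander, loose on the bench, to be left alone: red cup, 74 mm wide, 100 mm high; origin at its underside.
- solvent: Bystander, loose on the bench, to be left alone: white bottle, 54 mm wide, 130 mm high; origin at its underside.
- driver: Bystander, loose on the bench, to be left alone: screwdriver with an orange handle lying on the bench; origin on the bench under it.
- ferrite: Bystander, loose on the bench, to be left alone: dark steel block 45 x 30 x 22 mm; origin at its underside.
Mind the look-alikes: they are no part of the job. What is shaped like the wrench but purple or yellow is not meant.

How it is judged:
By the outcome, as a careful person would: the job done as asked, in the order asked, and still so for the second after the job is handed in, with the robot touching nothing.
Of moduleA, moduleB, moduleC only 2 to 3 are there at a start; the rules pass over those that are not, and their reading is None.
At some moment in a run one of wrench, cover may be knocked a few centimetres aside while the robot is not near it.
Once in a run the grip may slacken for a moment while it holds something.
It also fails if it takes over 210 s, if anything falls off the work surface, if the arm or the gripper's body presses on something with over 40 N, if the wrist force passes 120 N, or if a joint passes its speed limit or range.

ROBOT

A 6-joint arm with a two-finger parallel gripper is mounted at the origin on the work surface. World frame = base frame: x ahead of the robot, y to its left, z up, the work surface at z = 0. Lengths are in m, angles in rad, forces in N, time in s.
With the tool pointing down it reaches from about 0.425 to 1.125 m from the base axis. Payload 14.9 kg.
Tool frame: the origin (TCP) lies at the very end of the fingers, on their centre line; the grasp point (between the pads) lies 19 mm behind it; z points along the fingers, y is the line along which they close (so a half turn about z gives the same grasp; the last joint's range is limited). The gripper opens to 91 mm and grips with 3 to 60 N. Pads are 32 mm wide; open, the fingers measure 118 mm over their backs; the gripper's body (76 mm by 178 mm) begins 60 mm behind the grasp point.
Start: joints at [-1.173, 0.379, 1.734, -0, 1.028, -0.033], TCP at [0.292, -0.636, 0.214] pointing down, gripper open.
Joint ranges: [-2.77, 2.77], [-0.74, 2.19], [0, 2.66], [-1.06, 4.2], [0.31, 2.87], [-3.08, 3.08]. Speed limits (rad/s): [1.89, 1.89, 2.39, 3.14, 3.14, 3.14].

INTERFACE

Orientations are given as a rotation vector (axis times angle).
In Python, from plant import env gives the robot as it stands.
- The arm moves only by the tool step_arm, never from a script. Its arguments are lists of equal length, an entry for each row: "grip": the finger opening in m, from 0 to 0.0912; "slide": the shift along the tool's x, y, z in m, a list of three; "turn": the turn about the tool's z in degrees. In form: {"grip": [grip, ...], "slide": [[tx, ty, tz], ...], "turn": [turn, ...]}. A call has 1 to 12 rows; each row is the pose to reach, as a shift and turn from the pose commanded when the call began, along the tool's axes at that moment; what a row does not reach only later rows make up. A row lasts 1/12 s, in which the tool goes at most 41.7 mm and 7.16 degrees, less where a joint would pass 70% of its speed; a pose out of reach is approached as far as the arm can. A call with a gripper value outside its range is refused whole. The fingers move at their own pace and stop on an object; "squeeze" is the grip in N (left out, the last holds). Time passes only in rows, so rows that repeat a pose let the fingers close. It gives the time, the measured TCP pose, the force, the opening and the grip force at its end, in the units of the state.
- env.get_state(): the state, without advancing time (a new reading comes with each control period).
- env.camera(name): name is "side" or "top" or "wrist"; returns the picture (384x512x3 uint8, blue, green, red); there is no depth.
- env.get_calibration(name): a dict with "fx", "fy", "cx", "cy" (pixels), "k1" (the pictures are not rectified: a ray, as slopes to the right and down, at radius r is drawn at 1 + k1 r^2 times it, then the intrinsics apply), "R" (3x3) and "t" (3): a world point X has camera coordinates R X + t; the wrist camera has in their place "mount" (4x4, takes a point from camera to tool coordinates, whose origin is the TCP and whose axes are the flange's). Camera axes: x right, y down, z forward; pixel columns grow to the right and rows downward; lengths in m; the calibration is good to about 2 mm. A picture is of the moment at which its call begins: read the wrist's pose just before it. get_calibration takes no time and is no camera call.
- env.sign_off(): hands the job in; it is judged then, once.
The state is a dict: "time_s": time; "joints": joint angles; "qvel": joint speeds; "joint_efforts": joint torques, N m; "position": TCP position; "orientation": TCP orientation; "force": force on the tool from outside, world axes, zero at the start; "moment": the same for the moment, N m; "opening": opening from 0.0 (shut) to 1.0 (fully open); "grasp_force": force on a finger pad.
Only numpy, scipy, OpenCV 4.12 (cv2) and the standard library are available. Lean on these libraries where they do the work, as an engineer would, in place of code of your own. Each camera call takes 0.05 s, during which the arm holds its last target. There are 200 camera calls.

## Working session

There is one attempt and no reset: what is moved stays moved. The work goes in short steps, Python scripts to look and compute and a tool call to move; the robot and the scene stay as the last step left them, time stands still between calls to the robot, and variables do not carry over. Pictures are saved under pics/ and viewed, at most 14 in all, crops included, and the job is handed in when it is done.

Besides the shell and the picture viewer there is one more tool, called after "Request:" by a JSON object that holds its "method" and its "body", one argument or row to a line. step_arm: Moves the arm, as the interface text tells. Its arguments: {"type":"object","properties":{"grip":{"type":"array","items":{"type":"number"}},"slide":{"type":"array","items":{"type":"array","items":{"type":"number"}}},"turn":{"type":"array","items":{"type":"number"}},"squeeze":{"type":"number"}},"required":["grip","slide","turn"]}

```bash
mkdir -p pics; ls; cat > h.py <<'E'
import numpy as np, cv2
from scipy.spatial.transform import Rotation as Ro
from plant import env
def cam(name):
    s=env.get_state(); im=np.array(env.camera(name)); c=env.get_calibration(name)
    if 'mount' in c:
        M=np.array(c['mount']); T=np.eye(4); T[:3,:3]=Ro.from_rotvec(s['orientation']).as_matrix(); T[:3,3]=s['position']
        W=T@M
    else:
        W=np.eye(4); R=np.array(c['R']); W[:3,:3]=R.T; W[:3,3]=-R.T@np.array(c['t'])
    return im,(c,W)
def K(c): return np.array([[c['fx'],0,c['cx']],[0,c['fy'],c['cy']],[0,0,1.]]),np.array([c['k1'],0,0,0.])
def ray(cw,uv):
    c,W=cw; k,d=K(c)
    p=cv2.undistortPoints(np.array(uv,float).reshape(-1,1,2),k,d).reshape(-1,2)
    return W[:3,3],np.c_[p,np.ones(len(p))]@W[:3,:3].T
def onz(cw,uv,z):
    o,d=ray(cw,uv); z=np.asarray(z,float); return o+d*((z-o[2])/d[:,2])[:,None]
def proj(cw,X):
    c,W=cw; k,d=K(c); R=W[:3,:3].T
    return cv2.projectPoints(np.array(X,float).reshape(-1,1,3),cv2.Rodrigues(R)[0],-R@W[:3,3],k,d)[0].reshape(-1,2)
def st():
    s=env.get_state(); R=Ro.from_rotvec(s['orientation']).as_matrix()
    print('t',round(s['time_s'],2),'p',np.round(s['position'],4),'xax',np.round(R[:,0],3),'yaw',round(np.degrees(np.arctan2(R[1,0],R[0,0])),2),'z',np.round(R[:,2],3),'j',np.round(s['joints'],3),'op',round(s['opening']*91.2,1),'gf',round(s['grasp_force'],1),'F',np.round(s['force'],1))
    return s,R
def togo(x,y,z,yaw):
    """slide+turn from the current pose, target world TCP and tool x-axis yaw in deg"""
    s,R=st(); d=R.T@(np.array([x,y,z])-s['position']); y0=np.degrees(np.arctan2(R[1,0],R[0,0]))
    t=-(yaw-y0); t=(t+180)%360-180
    print('slide',np.round(d,4),'turn',round(t,2))
E
python3 - <<'E'
from h import *
st()
for n in ('top','side','wrist'):
    im,cw=cam(n); cv2.imwrite(f'pics/{n}0.png',im); print(n,cw[0],np.round(cw[1],3).tolist())
E
```

```text
pics
t 0.0 p [ 0.2921 -0.6357  0.2133] xax [0.909 0.418 0.   ] yaw 24.68 z [-0.     0.001 -1.   ] j [-1.173  0.379  1.735 -0.     1.028 -0.033] op 91.4 gf 0.0 F [0.3 0.1 0.5]
top {'fx': 432.13778913567927, 'fy': 432.13778913567927, 'cx': 257.90567865781037, 'cy': 190.37433501211112, 'k1': 0.0206878617777448, 'R': array([[-0.01371709, -0.9995337 , -0.02728055],
       [-0.99209447,  0.01700852, -0.12433529],
       [ 0.12474131,  0.02535937, -0.99186517]]), 't': array([0.02381301, 0.47320401, 1.47053384])} [[-0.014, -0.992, 0.125, 0.286], [-1.0, 0.017, 0.025, -0.022], [-0.027, -0.124, -0.992, 1.518], [0.0, 0.0, 0.0, 1.0]]
side {'fx': 360.65354396902944, 'fy': 360.65354396902944, 'cx': 258.66291633336687, 'cy': 195.06440620539124, 'k1': 0.029980576700350973, 'R': array([[-0.79873468, -0.60167779,  0.00259935],
       [-0.29604326,  0.38923271, -0.87227076],
       [ 0.52381419, -0.69748243, -0.48901632]]), 't': array([0.39937631, 0.19885473, 1.04990743])} [[-0.799, -0.296, 0.524, -0.172], [-0.602, 0.389, -0.697, 0.895], [0.003, -0.872, -0.489, 0.686], [0.0, 0.0, 0.0, 1.0]]
wrist {'fx': 277.7044564084746, 'fy': 277.7044564084746, 'cx': 259.72255977337943, 'cy': 192.74092412455403, 'k1': -0.012836202524686428, 'mount': array([[-2.83234611e-04, -9.57389360e-01, -2.88800161e-01,
         8.32190455e-02],
       [ 9.99999602e-01, -5.15402255e-04,  7.27860181e-04,
         9.45639403e-04],
       [-8.45693847e-04, -2.88799840e-01,  9.57389125e-01,
        -1.70102992e-01],
       [ 0.00000000e+00,  0.00000000e+00,  0.00000000e+00,
         1.00000000e+00]])} [[0.417, -0.87, -0.262, 0.368], [-0.909, -0.4, -0.12, -0.602], [-0.0, 0.289, -0.957, 0.383], [0.0, 0.0, 0.0, 1.0]]
```

View pics/top0.png

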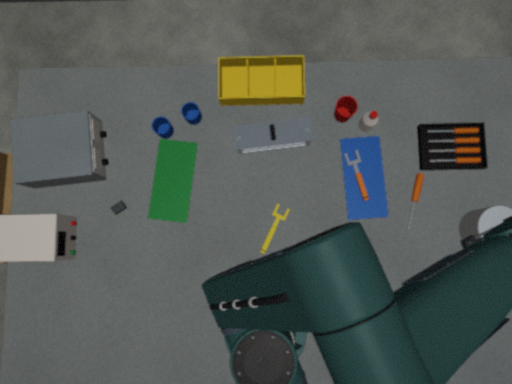

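View pics/side0.png

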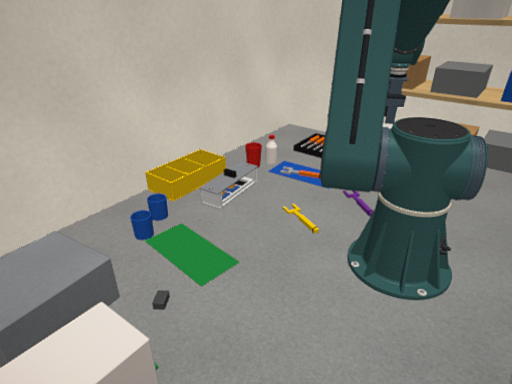

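The top view shows the cover at about (273,136) with its handle at (272,132). The green mat is at (173,180), the blue mat with the wrench at (360,178), and a yellow decoy at (275,228). Next I measure these.

```bash
cat > m.py <<'E'
from h import *
def blob(mask,roi=None):
    m=mask.astype(np.uint8)
    if roi: 
        z=np.zeros_like(m); x0,y0,x1,y1=roi; z[y0:y1,x0:x1]=m[y0:y1,x0:x1]; m=z
    c=max(cv2.findContours(m,0,1)[0],key=cv2.contourArea); return c
def rect(cw,c,z):
    P=onz(cw,c.reshape(-1,2),z)[:,:2].astype(np.float32)*1000
    r=cv2.minAreaRect(P); b=cv2.boxPoints(r)
    e=[b[1]-b[0],b[2]-b[1]]; l=max(e,key=np.linalg.norm)
    return np.round(r[0],1),np.round(sorted(r[1]),1),round(float(np.degrees(np.arctan2(l[1],l[0]))%180),2)
E
python3 - <<'E'
from m import *
im,cw=cam('top'); h=cv2.cvtColor(im,cv2.COLOR_BGR2HSV); H,S,V=h[...,0],h[...,1],h[...,2]
print('green',rect(cw,blob((H>50)&(H<75)&(S>120),(120,120,230,240)),.003))
print('blue',rect(cw,blob((H>100)&(H<125)&(S>120),(330,120,400,240)),.003))
print('orange',rect(cw,blob((H<18)&(S>150)&(V>100),(335,150,375,215)),.018))
print('handle',rect(cw,blob(V<60,(250,115,300,150)),.096))
c=onz(cw,[[236,124],[309,121],[237,151],[310,147]],.068);print(np.round(c,3))
big=cv2.resize(im[100:230,140:400],None,fx=3,fy=3,interpolation=2); cv2.imwrite('pics/topz.png',big)
E
```

```text
green (array([520.4, 320.5]), array([135.7, 286.4]), 172.33)
blue (array([ 518.3, -355.2]), array([138., 288.]), 3.6)
orange (array([ 484.3, -343.4]), array([13.7, 93.7]), 14.68)
handle (array([662.8, -36.5]), array([13. , 49.7]), 5.97)
[[ 0.701  0.088  0.068]
 [ 0.706 -0.163  0.068]
 [ 0.606  0.085  0.068]
 [ 0.615 -0.164  0.068]]
```

View pics/topz.png

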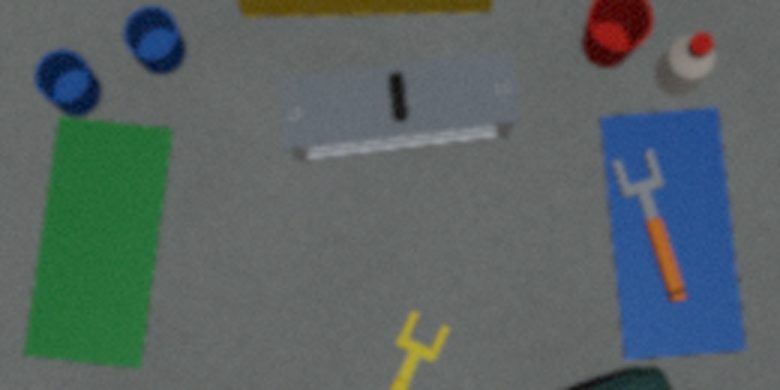

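The crop shows the cover's pins at about (295,114) and (503,89), and the mats are empty apart from the wrench. I'll move over the cover for a close look.

```bash
python3 -c "
from h import *
togo(.68,-.036,.30,4)"
```

```text
t 0.2 p [ 0.2922 -0.6359  0.2136] xax [0.909 0.418 0.   ] yaw 24.68 z [-0.     0.001 -1.   ] j [-1.173  0.379  1.735 -0.     1.028 -0.033] op 91.3 gf 0.0 F [-0.3  0.4  1.1]
slide [ 0.6029 -0.3832 -0.0862] turn 20.68
```

Request:
{"method": "step_arm", "body": {
  "grip": [0.06, 0.06, 0.06, 0.06, 0.06, 0.06, 0.06, 0.06, 0.06, 0.06, 0.06, 0.06],
  "slide": [
    [0, 0, -0.04],
    [0, 0, -0.08],
    [0.04, -0.025, -0.086],
    [0.08, -0.05, -0.086],
    [0.11, -0.07, -0.086],
    [0.14, -0.09, -0.086],
    [0.17, -0.11, -0.086],
    [0.2, -0.13, -0.086],
    [0.23, -0.15, -0.086],
    [0.26, -0.165, -0.086],
    [0.29, -0.185, -0.086],
    [0.32, -0.203, -0.086]
  ],
  "turn": [2, 4, 6, 8, 10, 12, 14, 16, 18, 20, 20.7, 20.7]
}}

```text
time_s: 1.2
position: [0.4989, -0.3162, 0.3]
orientation: [-3.14, -0.108, -0.0]
force: [-0.0, -1.5, -0.1]
opening: 0.658
grasp_force: 0.0
```

```bash
python3 -c "
from h import *
togo(.68,-.036,.30,4)"
```

```text
t 1.2 p [ 0.4989 -0.3162  0.3   ] xax [0.998 0.068 0.   ] yaw 3.92 z [ 0.  0. -1.] j [-0.604  0.114  1.901  0.     1.127  0.898] op 60.0 gf 0.0 F [-0.  -1.5 -0.1]
slide [ 0.1999 -0.2672 -0.    ] turn -0.08
```

Request:
{"method": "step_arm", "body": {
  "grip": [0.06, 0.06, 0.06, 0.06, 0.06, 0.06, 0.06, 0.06, 0.06, 0.06],
  "slide": [
    [0.2, -0.267, 0],
    [0.2, -0.267, 0],
    [0.2, -0.267, 0],
    [0.2, -0.267, 0],
    [0.2, -0.267, 0],
    [0.2, -0.267, 0],
    [0.2, -0.267, 0],
    [0.2, -0.267, 0],
    [0.2, -0.267, 0],
    [0.2, -0.267, 0]
  ],
  "turn": [0, 0, 0, 0, 0, 0, 0, 0, 0, 0]
}}

```text
time_s: 2.03
position: [0.6798, -0.036, 0.2994]
orientation: [-3.139, -0.113, 0.001]
force: [0.0, -0.7, -0.8]
opening: 0.661
grasp_force: 0.0
```

```bash
python3 - <<'E'
from m import *
st(); im,cw=cam('wrist'); cv2.imwrite('pics/w1.png',im)
V=im.max(2); c=blob(V<60,(130,60,400,330)); print(rect(cw,c,.096),c.reshape(-1,2).mean(0))
E
```

```text
t 2.03 p [ 0.6798 -0.036   0.2994] xax [ 0.997  0.072 -0.001] yaw 4.14 z [-0.001  0.    -1.   ] j [-0.087  0.266  1.72  -0.     1.156  1.411] op 60.2 gf 0.0 F [ 0.  -0.7 -0.8]
(array([525.4, -44.8]), array([199.2, 442.7]), 99.25) [260.         269.45384615]
```

View pics/w1.png

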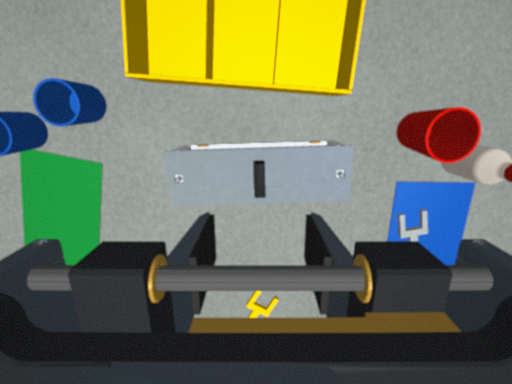

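The handle is at (260,180), with the pins at (179,179) and (340,174).

```bash
python3 - <<'E'
from m import *
im,cw=cam('wrist')
V=im.max(2); c=blob(V<60,(240,140,285,205)); print(rect(cw,c,.096),c.reshape(-1,2).mean(0))
g=cv2.cvtColor(im,6)
for (x,y) in ((179,178),(340,174)):
    p=g[y-12:y+13,x-12:x+13].astype(float); a=abs(p-np.median(p)); a[a<25]=0
    yy,xx=np.mgrid[y-12:y+13,x-12:x+13]; q=[(xx*a).sum()/a.sum(),(yy*a).sum()/a.sum()]; print(q,np.round(onz(cw,[q],.073),4))
E
```

```text
(array([670.6, -36.4]), array([12.3, 48.7]), 6.01) [258.15116279 177.37209302]
[np.float64(177.99096385542168), np.float64(176.65160642570282)] [[0.6592 0.0808 0.073 ]]
[np.float64(338.0779967159277), np.float64(172.04187192118226)] [[ 0.6826 -0.1525  0.073 ]]
```

Request:
{"method": "step_arm", "body": {
  "grip": [0.05, 0.05, 0.05, 0.05, 0.05, 0.05, 0.05, 0.05, 0, 0, 0, 0],
  "slide": [
    [-0.009, 0, 0.04],
    [-0.009, 0, 0.08],
    [-0.009, 0, 0.12],
    [-0.009, 0, 0.16],
    [-0.009, 0, 0.19],
    [-0.009, 0, 0.21],
    [-0.009, 0, 0.225],
    [-0.009, 0, 0.226],
    [-0.009, 0, 0.226],
    [-0.009, 0, 0.226],
    [-0.009, 0, 0.226],
    [-0.009, 0, 0.226]
  ],
  "turn": [-1, -1.7, -1.7, -1.7, -1.7, -1.7, -1.7, -1.7, -1.7, -1.7, -1.7, -1.7],
  "squeeze": 50
}}

```text
time_s: 3.13
position: [0.6711, -0.0385, 0.0755]
orientation: [3.137, 0.156, 0.003]
force: [-0.1, -0.8, -0.8]
opening: 0.285
grasp_force: 0.0
```

Request:
{"method": "step_arm", "body": {
  "grip": [0, 0, 0, 0, 0, 0],
  "slide": [
    [0, 0, 0],
    [0, 0, 0],
    [0, 0, 0],
    [0, 0, -0.005],
    [0, 0, -0.015],
    [0, 0, -0.03]
  ],
  "turn": [0, 0, 0, 0, 0, 0]
}}

```text
time_s: 3.63
position: [0.6693, -0.0383, 0.1038]
orientation: [-3.138, -0.156, 0.004]
force: [-0.5, -0.7, -4.1]
opening: 0.171
grasp_force: 50.0
```

```bash
python3 - <<'E'
from m import *
togo(.520,.320,.20,82.3)
E
```

```text
t 3.63 p [ 0.6693 -0.0383  0.1038] xax [ 0.995  0.099 -0.002] yaw 5.69 z [-0.002 -0.    -1.   ] j [-0.092  0.473  1.834 -0.     0.837  1.38 ] op 15.6 gf 50.0 F [-0.5 -0.7 -4.1]
slide [-0.1133 -0.3714 -0.0959] turn -76.61
```

Request:
{"method": "step_arm", "body": {
  "grip": [0, 0, 0, 0, 0, 0, 0, 0, 0, 0, 0, 0],
  "slide": [
    [0, 0, -0.03],
    [0, 0, -0.06],
    [0, 0, -0.096],
    [-0.01, -0.035, -0.096],
    [-0.022, -0.07, -0.096],
    [-0.034, -0.11, -0.096],
    [-0.046, -0.15, -0.096],
    [-0.058, -0.19, -0.096],
    [-0.07, -0.23, -0.096],
    [-0.082, -0.27, -0.096],
    [-0.094, -0.31, -0.096],
    [-0.106, -0.35, -0.096]
  ],
  "turn": [0, 0, 0, -6, -12, -18, -25, -32, -39, -46, -53, -60]
}}

```text
time_s: 4.63
position: [0.5295, 0.3004, 0.2016]
orientation: [2.634, 1.711, 0.002]
force: [1.7, 0.4, -3.2]
opening: 0.172
grasp_force: 50.0
```

Request:
{"method": "step_arm", "body": {
  "grip": [0, 0, 0, 0, 0, 0],
  "slide": [
    [0.01, -0.02, 0],
    [0.01, -0.02, 0],
    [0.01, -0.02, 0],
    [0.01, -0.02, 0],
    [0.01, -0.02, 0],
    [0.01, -0.02, 0]
  ],
  "turn": [-6, -12, -16.5, -16.5, -16.5, -16.5]
}}

```text
time_s: 5.13
position: [0.5166, 0.3159, 0.2006]
orientation: [2.371, 2.061, 0.001]
force: [0.2, 0.4, -4.5]
opening: 0.174
grasp_force: 50.0
```

```bash
python3 - <<'E'
from m import *
im,cw=cam('wrist'); cv2.imwrite('pics/w2.png',im)
togo(.520,.320,.012,82.3)
E
```

```text
t 5.18 p [0.5166 0.3159 0.2004] xax [0.139 0.99  0.   ] yaw 82.02 z [ 0.  0. -1.] j [ 0.51   0.249  1.937 -0.     0.954  0.65 ] op 15.8 gf 50.0 F [-0.   0.2 -4.1]
slide [0.0045 0.0027 0.1885] turn -0.28
```

View pics/w2.png

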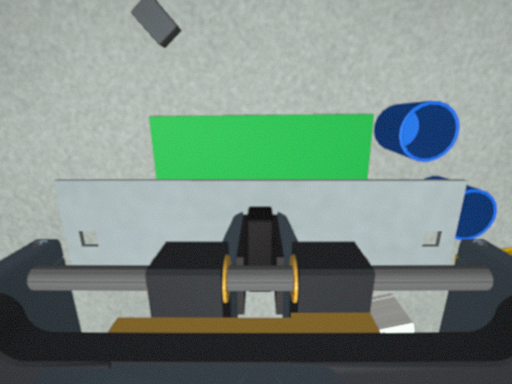

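The cover hangs level, its far edge at row 180 from columns 55 to 465. The mat's far edge runs from (150,116) to (373,114).

```bash
python3 - <<'E'
from m import *
im,cw=cam('wrist'); s,R=st()
M=onz(cw,[[150,116],[373,114]],.003)[:,:2]
C=onz(cw,[[55,180],[465,180]],s['position'][2]-.0055)[:,:2]
def info(P,half):
    d=P[1]-P[0]; L=np.linalg.norm(d); d/=L; n=np.array([-d[1],d[0]]); m=P.mean(0)
    if n@(m-s['position'][:2])<0:n=-n
    return L,np.degrees(np.arctan2(d[1],d[0])),m-n*half
print(info(M,.07),info(C,.042))
E
```

```text
t 5.23 p [0.5165 0.3158 0.2003] xax [0.138 0.99  0.   ] yaw 82.05 z [ 0.  0. -1.] j [ 0.51   0.25   1.937 -0.     0.954  0.649] op 15.6 gf 50.0 F [ 0.1 -0.2 -3.3]
(np.float64(0.2851202700594051), np.float64(-7.501080569783417), array([0.52171627, 0.31977549])) (np.float64(0.26933152907863145), np.float64(-8.013279754022081), array([0.5177486 , 0.31111848]))
```

Request:
{"method": "step_arm", "body": {
  "grip": [0, 0, 0, 0, 0, 0, 0, 0, 0, 0],
  "slide": [
    [0.007, 0.003, 0.03],
    [0.007, 0.003, 0.07],
    [0.007, 0.003, 0.1],
    [0.007, 0.003, 0.13],
    [0.007, 0.003, 0.155],
    [0.007, 0.003, 0.172],
    [0.007, 0.003, 0.18],
    [0.007, 0.003, 0.184],
    [0.007, 0.003, 0.187],
    [0.007, 0.003, 0.188]
  ],
  "turn": [-0.5, -0.5, -0.5, -0.5, -0.5, -0.5, -0.5, -0.5, -0.5, -0.5]
}}

```text
time_s: 6.07
position: [0.5208, 0.3229, 0.0126]
orientation: [2.359, 2.074, 0.002]
force: [0.1, 0.0, -4.1]
opening: 0.173
grasp_force: 50.0
```

Request:
{"method": "step_arm", "body": {
  "grip": [0, 0],
  "slide": [
    [0, 0, 0.001],
    [0, 0, 0.001]
  ],
  "turn": [0, 0]
}}

```text
time_s: 6.23
position: [0.521, 0.3231, 0.012]
orientation: [2.358, 2.075, 0.003]
force: [0.8, -0.2, -1.8]
opening: 0.177
grasp_force: 50.0
```

Request:
{"method": "step_arm", "body": {
  "grip": [0.05, 0.05, 0.05, 0.05, 0.06, 0.06, 0.06, 0.06, 0.06, 0.06, 0.06],
  "slide": [
    [0, 0, 0],
    [0, 0, 0],
    [0, 0, 0],
    [0, 0, -0.03],
    [0, 0, -0.07],
    [0, 0, -0.11],
    [0, 0, -0.15],
    [0, 0, -0.19],
    [0, 0, -0.22],
    [0, 0, -0.24],
    [0, 0, -0.24]
  ],
  "turn": [0, 0, 0, 0, 0, 0, 0, 0, 0, 0, 0]
}}

```text
time_s: 7.15
position: [0.5221, 0.3238, 0.2563]
orientation: [2.358, 2.074, 0.011]
force: [-0.2, 0.3, 0.5]
opening: 0.656
grasp_force: 0.0
```

```bash
python3 - <<'E'
from m import *
togo(.69,-.036,.25,5.8)
E
```

```text
t 7.15 p [0.5221 0.3238 0.2563] xax [0.127 0.992 0.004] yaw 82.69 z [ 0.006  0.004 -1.   ] j [0.517 0.195 1.891 0.    1.049 0.645] op 59.8 gf 0.0 F [-0.2  0.3  0.5]
slide [-0.3355  0.2123  0.006 ] turn 76.89
```

Request:
{"method": "step_arm", "body": {
  "grip": [0.06, 0.06, 0.06, 0.06, 0.06, 0.06, 0.06, 0.06, 0.06, 0.06, 0.06, 0.06],
  "slide": [
    [-0.033, 0.021, 0],
    [-0.066, 0.042, 0],
    [-0.1, 0.063, 0],
    [-0.133, 0.084, 0],
    [-0.166, 0.105, 0],
    [-0.2, 0.126, 0],
    [-0.234, 0.148, 0],
    [-0.268, 0.17, 0],
    [-0.3, 0.19, 0],
    [-0.335, 0.212, 0.005],
    [-0.335, 0.212, 0.005],
    [-0.335, 0.212, 0.005]
  ],
  "turn": [7, 14, 21, 28, 35, 42, 49, 56, 63, 70, 76.9, 76.9]
}}

```text
time_s: 8.15
position: [0.6879, -0.0384, 0.2446]
orientation: [-3.138, -0.145, 0.002]
force: [-0.2, 1.1, 0.6]
opening: 0.66
grasp_force: 0.0
```

```bash
python3 - <<'E'
from m import *
st(); im,cw=cam('wrist'); cv2.imwrite('pics/w3.png',cv2.resize(im[100:260,120:400],None,fx=2.8,fy=2.8,interpolation=2))
E
```

```text
t 8.15 p [ 0.6879 -0.0384  0.2446] xax [ 0.996  0.092 -0.001] yaw 5.29 z [-0.001  0.    -1.   ] j [-0.09   0.33   1.74   0.     1.072  1.389] op 60.2 gf 0.0 F [-0.2  1.1  0.6]
```

View pics/w3.png

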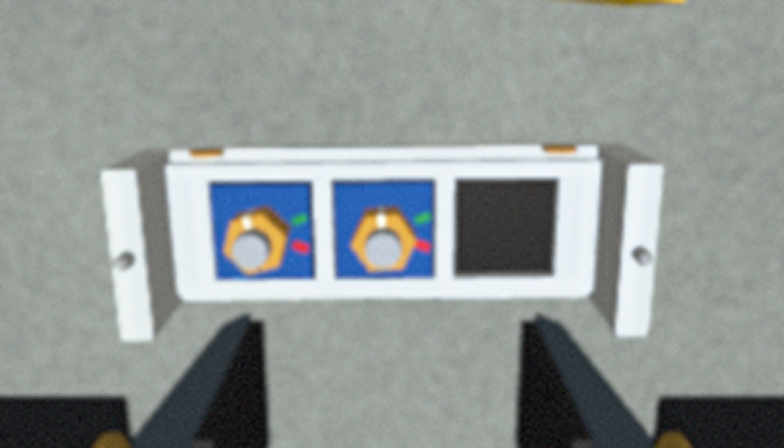

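Modules sit in the left and middle bays and the right bay is empty. In the crop the left nut is at about (255,240), its line at (247,222); the middle nut is at (383,238), its line at (382,215).

```bash
cat > nuts.py <<'E'
from m import *
def nuts(rois,verbose=1):
    im,cw=cam('wrist'); h=cv2.cvtColor(im,cv2.COLOR_BGR2HSV); H,S,V=[h[...,i].astype(int) for i in range(3)]
    for r in rois:
        x0,y0,x1,y1=r; sub=np.zeros(H.shape,bool); sub[y0:y1,x0:x1]=1
        b=blob((H>100)&(H<130)&(S>120)&sub); mod=rect(cw,cv2.convexHull(b),.022)
        hull=np.zeros(H.shape,np.uint8); cv2.fillConvexPoly(hull,cv2.convexHull(b),1); hull=hull>0
        def cen(m,z):
            yy,xx=np.nonzero(m); 
            return np.r_[np.round(onz(cw,[[xx.mean(),yy.mean()]],z)[0,:2]*1000,1),len(xx)] if len(xx)>3 else None
        plug=cen((S<60)&(V>90)&(V<215)&hull,.056)
        wh=cen((S<70)&(V>225)&hull,.044)
        g=cen((H>45)&(H<85)&(S>100)&hull,.022); rd=cen(((H<6)|(H>172))&(S>150)&hull,.022)
        print('mod',mod,'plug',plug,'white',wh,'green',g,'red',rd)
        mc=mod[0]
        for n,p in(('w',wh),('g',g),('r',rd)):
            if p is not None: d=p[:2]-mc; print(n,'dir deg',round(float(np.degrees(np.arctan2(d[1],d[0]))),1),'r',round(float(np.hypot(*d)),1))
    return im,cw
E
python3 - <<'E'
from nuts import *
im,cw=nuts([(188,155,236,205),(234,155,280,205)])
g=cv2.cvtColor(im,6)
for u in ((125,259),(641,255)):
    print(np.round(onz(cw,[[120+u[0]/2.8,100+u[1]/2.8]],.073),4))
E
```

```text
mod (array([662.4,  26.5]), array([49.8, 50.4]), 95.77) plug [664.6  27.  153. ] white [672.2  30.8  11. ] green [670.8   7.6   8. ] red [656.6   6.9   7. ]
w dir deg 23.7 r 10.7
g dir deg -66.0 r 20.7
r dir deg -106.5 r 20.4
mod (array([668.8, -36.5]), array([49.8, 50.4]), 95.79) plug [670.4 -35.9 145. ] white [679.2 -34.8  11. ] green [677.3 -55.8  10. ] red [662.9 -57.    7. ]
w dir deg 9.3 r 10.5
g dir deg -66.2 r 21.1
r dir deg -106.1 r 21.3
[[0.6558 0.082  0.073 ]]
[[ 0.6816 -0.1537  0.073 ]]
```

```bash
python3 - <<'E'
from m import *
togo(.663,.0267,.027,52.5)
E
```

```text
t 8.25 p [ 0.6874 -0.0363  0.2452] xax [ 0.994  0.105 -0.001] yaw 6.01 z [-0.001  0.    -1.   ] j [-0.087  0.329  1.741  0.     1.073  1.379] op 59.9 gf 0.0 F [-0.2  0.2  0.3]
slide [-0.0174 -0.0651  0.2183] turn -46.49
```

Request:
{"method": "step_arm", "body": {
  "grip": [0.045, 0.045, 0.045, 0.045, 0.045, 0.045, 0.045, 0.045, 0.045, 0.045, 0.045, 0.045],
  "slide": [
    [-0.004, -0.02, 0.03],
    [-0.01, -0.04, 0.06],
    [-0.0174, -0.065, 0.08],
    [-0.0174, -0.065, 0.1],
    [-0.0174, -0.065, 0.12],
    [-0.0174, -0.065, 0.13],
    [-0.0174, -0.065, 0.135],
    [-0.0174, -0.065, 0.15],
    [-0.0174, -0.065, 0.18],
    [-0.0174, -0.065, 0.205],
    [-0.0174, -0.065, 0.218],
    [-0.0174, -0.065, 0.218]
  ],
  "turn": [-7, -14, -21, -28, -35, -42, -46.5, -46.5, -46.5, -46.5, -46.5, -46.5]
}}

```text
time_s: 9.25
position: [0.6618, 0.027, 0.0249]
orientation: [-2.818, -1.384, 0.006]
force: [-0.3, -0.1, 0.2]
opening: 0.491
grasp_force: 0.0
```

Request:
{"method": "step_arm", "body": {
  "grip": [0.02, 0.02, 0.02, 0.02, 0.02],
  "slide": [
    [0, 0, 0],
    [0, 0, 0],
    [0, 0, 0],
    [0, 0, 0],
    [0, 0, 0]
  ],
  "turn": [0, 0, 0, 0, 0],
  "squeeze": 30
}}

```text
time_s: 9.67
position: [0.6624, 0.0277, 0.0291]
orientation: [-2.818, -1.382, 0.003]
force: [-13.0, 13.5, 8.1]
opening: 0.304
grasp_force: 30.0
```

```bash
python3 - <<'E'
from m import *
s,_=st(); print(s['moment'])
E
```

```text
t 9.67 p [0.6624 0.0277 0.0291] xax [ 0.612  0.791 -0.001] yaw 52.24 z [-0.003  0.002 -1.   ] j [0.006 0.573 1.853 0.003 0.718 0.663] op 27.7 gf 30.0 F [-13.   13.5   8.1]
[ 2.46023441  2.5176909  -0.124107  ]
```

Request:
{"method": "step_arm", "body": {
  "grip": [0.02, 0.02, 0.02, 0.02, 0.02, 0.02, 0.02, 0.02, 0.02, 0.02, 0.02, 0.02],
  "slide": [
    [0, -0.0015, 0],
    [0, -0.0015, 0],
    [0, -0.0015, 0],
    [0, -0.0015, 0],
    [0, -0.0015, 0],
    [0, -0.0015, 0],
    [0, -0.0015, 0],
    [0, -0.0015, 0],
    [0, -0.0015, 0],
    [0, -0.0015, 0],
    [0, -0.0015, 0],
    [0, -0.0015, 0]
  ],
  "turn": [0, 6, 12, 18, 24, 31, 38, 45, 52, 59, 66, 73]
}}

```text
time_s: 10.67
position: [0.6622, 0.0269, 0.0291]
orientation: [3.088, -0.573, -0.001]
force: [-8.0, -5.9, 1.8]
opening: 0.303
grasp_force: 30.0
```

Request:
{"method": "step_arm", "body": {
  "grip": [0.02, 0.02, 0.02, 0.02],
  "slide": [
    [0, 0, 0],
    [0, 0, 0],
    [0, 0, 0],
    [0, 0, 0]
  ],
  "turn": [6, 12, 14, 14]
}}

```text
time_s: 11.0
position: [0.6619, 0.0266, 0.029]
orientation: [2.996, -0.941, -0.002]
force: [-7.5, -6.3, 1.4]
opening: 0.302
grasp_force: 30.0
```

```bash
python3 - <<'E'
from m import *
s,_=st(); print(s['moment'])
E
```

```text
t 11.0 p [0.6619 0.0266 0.029 ] xax [ 0.821 -0.572 -0.001] yaw -34.86 z [-0.002 -0.001 -1.   ] j [ 5.000e-03  5.720e-01  1.855e+00 -1.000e-03  7.160e-01  2.185e+00] op 27.5 gf 30.0 F [-7.5 -6.3  1.4]
[-1.19155576  1.50829426 -0.02913073]
```

Request:
{"method": "step_arm", "body": {
  "grip": [0.045, 0.045, 0.045, 0.045, 0.045, 0.045, 0.045],
  "slide": [
    [0, 0, 0],
    [0, 0, 0],
    [0, 0, 0],
    [0, 0, -0.02],
    [0, 0, -0.05],
    [0, 0, -0.065],
    [0, 0, -0.065]
  ],
  "turn": [0, 0, 0, 0, 0, 0, 0]
}}

```text
time_s: 11.58
position: [0.6654, 0.0274, 0.0971]
orientation: [-2.997, 0.936, -0.009]
force: [0.6, -0.0, -0.6]
opening: 0.493
grasp_force: 0.0
```

```bash
python3 - <<'E'
from m import *
togo(.6685,-.0363,.028,39.3)
E
```

```text
t 11.58 p [0.6654 0.0274 0.0971] xax [ 0.822 -0.569  0.005] yaw -34.71 z [ 0.006  0.    -1.   ] j [0.006 0.473 1.849 0.    0.813 2.183] op 44.9 gf 0.0 F [ 0.6 -0.  -0.6]
slide [0.0385 0.0508 0.0691] turn -74.01
```

Request:
{"method": "step_arm", "body": {
  "grip": [0.045, 0.045, 0.045, 0.045, 0.045, 0.045, 0.045, 0.045, 0.045, 0.045, 0.045, 0.045],
  "slide": [
    [0.006, 0.008, 0],
    [0.012, 0.016, 0],
    [0.018, 0.024, 0],
    [0.024, 0.032, 0],
    [0.031, 0.041, 0],
    [0.0385, 0.051, 0],
    [0.0385, 0.051, 0],
    [0.0385, 0.051, 0],
    [0.0385, 0.051, 0],
    [0.0385, 0.051, 0],
    [0.0385, 0.051, 0],
    [0.0385, 0.051, 0]
  ],
  "turn": [-7, -14, -21, -28, -35, -42, -49, -56, -63, -70, -74, -74]
}}

```text
time_s: 12.58
position: [0.6653, -0.0366, 0.0924]
orientation: [-2.957, -1.061, 0.0]
force: [-0.2, 0.7, -1.1]
opening: 0.494
grasp_force: 0.0
```

```bash
python3 - <<'E'
from m import *
togo(.6685,-.0363,.028,39.3)
E
```

```text
t 12.58 p [ 0.6653 -0.0366  0.0924] xax [ 0.772  0.636 -0.   ] yaw 39.48 z [-0.  0. -1.] j [-0.09   0.482  1.846  0.     0.814  0.792] op 45.1 gf 0.0 F [-0.2  0.7 -1.1]
slide [0.0027 0.0019 0.0644] turn 0.18
```

Request:
{"method": "step_arm", "body": {
  "grip": [0.045, 0.045, 0.045, 0.045, 0.045, 0.02, 0.02, 0.02, 0.02, 0.02],
  "slide": [
    [0.0027, 0.002, 0.02],
    [0.0027, 0.002, 0.045],
    [0.0027, 0.002, 0.06],
    [0.0027, 0.002, 0.064],
    [0.0027, 0.002, 0.064],
    [0.0027, 0.002, 0.064],
    [0.0027, 0.002, 0.064],
    [0.0027, 0.002, 0.064],
    [0.0027, 0.002, 0.064],
    [0.0027, 0.002, 0.064]
  ],
  "turn": [0, 0, 0, 0, 0, 0, 0, 0, 0, 0]
}}

```text
time_s: 13.42
position: [0.6689, -0.036, 0.0301]
orientation: [-2.959, -1.055, -0.001]
force: [-4.1, 5.2, 5.0]
opening: 0.306
grasp_force: 30.0
```

```bash
python3 - <<'E'
from m import *
s,_=st(); print(s['moment'])
E
```

```text
t 13.42 p [ 0.6689 -0.036   0.0301] xax [0.774 0.633 0.001] yaw 39.26 z [ 0.     0.001 -1.   ] j [-8.900e-02  5.790e-01  1.841e+00  1.000e-03  7.220e-01  7.960e-01] op 27.9 gf 30.0 F [-4.1  5.2  5. ]
[0.84334737 0.67312483 0.02770879]
```

Gripped. Turn 73.5° to reach yaw −34.2.

Request:
{"method": "step_arm", "body": {
  "grip": [0.02, 0.02, 0.02, 0.02, 0.02, 0.02, 0.02, 0.02, 0.02, 0.02, 0.02, 0.02],
  "slide": [
    [0, 0, 0],
    [0, 0, 0],
    [0, 0, 0],
    [0, 0, 0],
    [0, 0, 0],
    [0, 0, 0],
    [0, 0, 0],
    [0, 0, 0],
    [0, 0, 0],
    [0, 0, 0],
    [0, 0, 0],
    [0, 0, 0]
  ],
  "turn": [6, 13, 20, 27, 34, 41, 48, 55, 62, 68, 72, 74]
}}

```text
time_s: 14.42
position: [0.6687, -0.0373, 0.0301]
orientation: [2.996, -0.943, 0.001]
force: [-5.2, -8.5, 6.4]
opening: 0.303
grasp_force: 30.0
```

Request:
{"method": "step_arm", "body": {
  "grip": [0.02, 0.02, 0.045, 0.045, 0.045, 0.045, 0.06, 0.06, 0.06, 0.06, 0.06, 0.06],
  "slide": [
    [0, 0, 0],
    [0, 0, 0],
    [0, 0, 0],
    [0, 0, 0],
    [0, 0, 0],
    [0, 0, -0.02],
    [0, 0, -0.05],
    [0, 0, -0.09],
    [0, 0, -0.13],
    [0, 0, -0.15],
    [0, 0, -0.15],
    [0, 0, -0.15]
  ],
  "turn": [0, 0, 0, 0, 0, 0, 0, -7, -14, -21, -28, -35]
}}

```text
time_s: 15.42
position: [0.6698, -0.0364, 0.1814]
orientation: [3.141, 0.017, 0.006]
force: [-1.1, 0.2, -0.0]
opening: 0.657
grasp_force: 0.0
```

```bash
python3 - <<'E'
from nuts import *
st(); im,cw=cam('wrist'); cv2.imwrite('pics/w4.png',im)
print(proj(cw,[[.662,.0266,.022],[.669,-.036,.022]]))
E
```

```text
t 15.42 p [ 0.6698 -0.0364  0.1814] xax [1.    0.011 0.004] yaw 0.63 z [ 0.004 -0.    -1.   ] j [-0.089  0.37   1.814  0.     0.954  1.471] op 59.9 gf 0.0 F [-1.1  0.2 -0. ]
[[207.97622989 186.52950609]
 [258.88355091 181.52814259]]
```

```bash
python3 - <<'E'
from nuts import *
im,cw=nuts([(180,155,236,215),(234,155,284,210)])
cv2.imwrite('pics/w4.png',cv2.resize(im[150:220,170:300],None,fx=6,fy=6,interpolation=2))
E
```

```text
mod (array([662.7,  26.2]), array([50.7, 51. ]), 95.24) plug [664.   25.7 255. ] white [667.1  16.4  13. ] green [670.9   7.1  15. ] red [656.    6.2  13. ]
w dir deg -65.8 r 10.7
g dir deg -66.8 r 20.8
r dir deg -108.5 r 21.1
mod (array([669.1, -36.6]), array([50.7, 50.9]), 5.0) plug [670.7 -36.6 187. ] white [673.6 -47.2  14. ] green [676.9 -56.   15. ] red [662.3 -56.9  12. ]
w dir deg -67.0 r 11.5
g dir deg -68.1 r 20.9
r dir deg -108.5 r 21.4
```

View pics/w4.png

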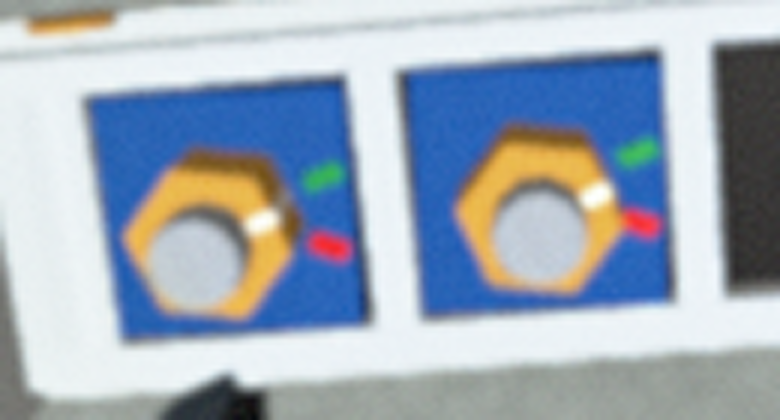

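In the crop both white lines sit on the green direction within about 2°, which counts as hand-tight. Next is the wrench.

```bash
python3 - <<'E'
from m import *
togo(.52,-.335,.22,16)
E
```

```text
t 15.52 p [ 0.6689 -0.0363  0.1796] xax [1.    0.007 0.001] yaw 0.43 z [ 0.001  0.    -1.   ] j [-0.089  0.372  1.815  0.     0.954  1.474] op 59.8 gf 0.0 F [ 0.4  0.5 -0.6]
slide [-0.1511  0.2976 -0.0406] turn -15.57
```

Request:
{"method": "step_arm", "body": {
  "grip": [0.05, 0.05, 0.05, 0.05, 0.05, 0.05, 0.05, 0.05, 0.05, 0.05, 0.05, 0.05],
  "slide": [
    [-0.015, 0.03, -0.02],
    [-0.03, 0.06, -0.04],
    [-0.048, 0.095, -0.04],
    [-0.066, 0.13, -0.04],
    [-0.084, 0.165, -0.04],
    [-0.102, 0.2, -0.04],
    [-0.118, 0.233, -0.04],
    [-0.135, 0.265, -0.04],
    [-0.151, 0.298, -0.04],
    [-0.151, 0.298, -0.04],
    [-0.151, 0.298, -0.04],
    [-0.151, 0.298, -0.04]
  ],
  "turn": [-2, -4, -6, -8, -10, -12, -14, -15.5, -15.5, -15.5, -15.5, -15.5]
}}

```text
time_s: 16.52
position: [0.5192, -0.3349, 0.2187]
orientation: [-3.112, -0.426, 0.0]
force: [0.4, 0.0, -0.6]
opening: 0.549
grasp_force: 0.0
```

```bash
python3 - <<'E'
from m import *
st(); im,cw=cam('wrist'); cv2.imwrite('pics/w5.png',im)
h=cv2.cvtColor(im,cv2.COLOR_BGR2HSV); H,S,V=h[...,0],h[...,1],h[...,2]
c=blob((H<18)&(S>150)&(V>100),(150,60,400,330)); print('orange',rect(cw,c,.018),c.reshape(-1,2).min(0),c.reshape(-1,2).max(0))
E
```

```text
t 16.52 p [ 0.5192 -0.3349  0.2187] xax [ 0.963  0.269 -0.   ] yaw 15.58 z [-0.  0. -1.] j [-0.611  0.247  1.903  0.     0.993  0.688] op 50.1 gf 0.0 F [ 0.4  0.  -0.6]
orange (array([ 493.9, -535.9]), array([28., 70.]), 165.79) [367 203] [399 242]
```

View pics/w5.png

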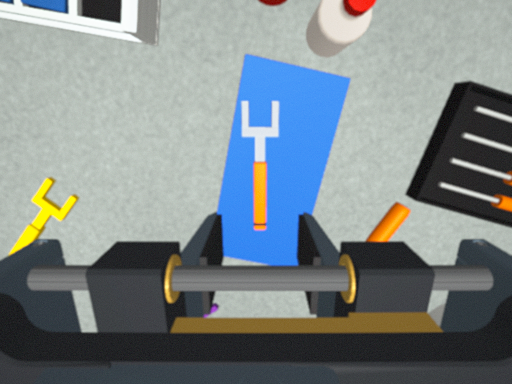

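The wrench handle spans roughly (260,163) to (260,230), and its prong tips are at (246,102) and (275,101).

```bash
python3 - <<'E'
from m import *
im,cw=cam('wrist')
h=cv2.cvtColor(im,cv2.COLOR_BGR2HSV); H,S,V=h[...,0],h[...,1],h[...,2]
c=blob((H<20)&(S>120)&(V>90),(235,150,285,240)); r=rect(cw,c,.021); print('orange',r)
d=blob((S<70)&(V>130),(236,95,285,165)); q=d.reshape(-1,2); print(rect(cw,d,.017))
t=onz(cw,[[241.5,101],[280,101]],.017)[:,:2]*1000; print(t,t.mean(0)-r[0])
dd=t.mean(0)-r[0]; print(np.hypot(*dd),np.degrees(np.arctan2(dd[1],dd[0])))
togo(r[0][0]/1000,r[0][1]/1000,.006,r[2])
E
```

```text
orange (array([ 486.9, -344.2]), array([15.4, 96.2]), 15.98)
(array([ 571.8, -321.1]), array([47.4, 76. ]), 15.66)
[[ 603.22753568 -287.84490369]
 [ 616.46356688 -335.04754245]] [122.94555128  32.75377693]
127.23371598424669 14.917622576468535
t 16.62 p [ 0.5196 -0.3342  0.2188] xax [ 0.962  0.271 -0.   ] yaw 15.74 z [-0.  0. -1.] j [-0.609  0.246  1.903  0.     0.993  0.687] op 49.7 gf 0.0 F [0.1 0.7 0. ]
slide [-0.0342  0.0008  0.2128] turn -0.24
```

Request:
{"method": "step_arm", "body": {
  "grip": [0.045, 0.045, 0.045, 0.045, 0.045, 0.045, 0.045, 0.045, 0, 0, 0, 0],
  "slide": [
    [-0.015, 0.001, 0.04],
    [-0.034, 0.001, 0.08],
    [-0.034, 0.001, 0.12],
    [-0.034, 0.001, 0.16],
    [-0.034, 0.001, 0.19],
    [-0.034, 0.001, 0.205],
    [-0.034, 0.001, 0.211],
    [-0.034, 0.001, 0.211],
    [-0.034, 0.001, 0.211],
    [-0.034, 0.001, 0.211],
    [-0.034, 0.001, 0.211],
    [-0.034, 0.001, 0.211]
  ],
  "turn": [0, 0, 0, 0, 0, 0, 0, 0, 0, 0, 0, 0],
  "squeeze": 50
}}

```text
time_s: 17.62
position: [0.4874, -0.3457, 0.0091]
orientation: [3.111, 0.431, 0.002]
force: [-0.2, 1.9, 0.8]
opening: 0.23
grasp_force: 0.8
```

Request:
{"method": "step_arm", "body": {
  "grip": [0, 0, 0, 0, 0, 0, 0, 0],
  "slide": [
    [0, 0, 0],
    [0, 0, 0],
    [0, 0, 0],
    [0, 0, -0.005],
    [0, 0, -0.03],
    [0, 0, -0.07],
    [0, 0, -0.1],
    [0, 0, -0.1]
  ],
  "turn": [0, 0, 0, 0, 0, 0, 0, 0]
}}

```text
time_s: 18.28
position: [0.4893, -0.3474, 0.114]
orientation: [3.106, 0.43, 0.009]
force: [1.3, -1.5, -2.1]
opening: 0.191
grasp_force: 50.0
```

```bash
python3 - <<'E'
from m import *
s,R=st(); im,cw=cam('wrist'); cv2.imwrite('pics/w6.png',im)
E
```

```text
t 18.28 p [ 0.4893 -0.3474  0.114 ] xax [0.962 0.272 0.005] yaw 15.78 z [ 0.006 -0.005 -1.   ] j [-0.656  0.359  1.984 -0.     0.791  0.639] op 17.4 gf 50.0 F [ 1.3 -1.5 -2.1]
```

View pics/w6.png

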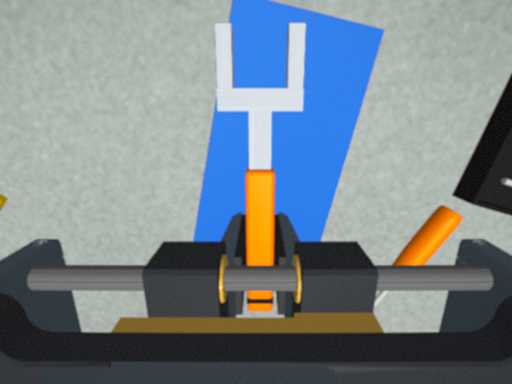

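The wrench is held straight: prong tips near row 24 at columns 216–232 and 288–305, jaw back at row 88.

```bash
python3 - <<'E'
from m import *
im,(c,W)=cam('wrist'); cwT=(c,np.array(c['mount']))
for uv in ([216,24],[305,24],[232,88],[288,88],[245.5,171],[274.5,171]): print(uv,np.round(onz(cwT,[uv],-.009 if uv[1]<100 else -.013)[0]*1000,1))
st()
E
```

```text
[216, 24] [125.4 -21.6  -9. ]
[305, 24] [125.4  24.2  -9. ]
[232, 88] [ 94.4 -14.2  -9. ]
[288, 88] [94.4 16.3 -9. ]
[245.5, 171] [ 49.1  -7.3 -13. ]
[274.5, 171] [ 49.1   9.4 -13. ]
t 18.38 p [ 0.4872 -0.3458  0.1092] xax [0.962 0.272 0.001] yaw 15.78 z [ 0.002 -0.002 -1.   ] j [-0.656  0.365  1.987 -0.     0.787  0.639] op 17.6 gf 50.0 F [-0.6 -0.6 -2.3]
```

```bash
python3 - <<'E'
from m import *
togo(.5278,-.1024,.12,25)
E
```

```text
t 18.38 p [ 0.4872 -0.3458  0.1092] xax [0.962 0.272 0.001] yaw 15.78 z [ 0.002 -0.002 -1.   ] j [-0.656  0.365  1.987 -0.     0.787  0.639] op 17.6 gf 50.0 F [-0.6 -0.6 -2.3]
slide [ 0.1052 -0.2231 -0.0111] turn -9.22
```

Request:
{"method": "step_arm", "body": {
  "grip": [0, 0, 0, 0, 0, 0, 0, 0, 0, 0, 0],
  "slide": [
    [0, -0.01, -0.011],
    [0.012, -0.04, -0.011],
    [0.026, -0.07, -0.011],
    [0.04, -0.1, -0.011],
    [0.055, -0.13, -0.011],
    [0.07, -0.16, -0.011],
    [0.085, -0.19, -0.011],
    [0.1, -0.215, -0.011],
    [0.105, -0.223, -0.011],
    [0.105, -0.223, -0.011],
    [0.105, -0.223, -0.011]
  ],
  "turn": [0, -1, -2, -4, -6, -7, -8, -9.2, -9.2, -9.2, -9.2]
}}

```text
time_s: 19.3
position: [0.5265, -0.1021, 0.1179]
orientation: [-3.066, -0.681, 0.003]
force: [-0.8, -0.2, -1.3]
opening: 0.192
grasp_force: 50.0
```

```bash
python3 - <<'E'
from m import *
togo(.5278,-.1024,.029,25)
E
```

```text
t 19.3 p [ 0.5265 -0.1021  0.1179] xax [ 0.906  0.423 -0.001] yaw 25.03 z [-0.002  0.    -1.   ] j [-0.235  0.268  2.104 -0.     0.771  0.899] op 17.5 gf 50.0 F [-0.8 -0.2 -1.3]
slide [0.0012 0.001  0.0889] turn 0.03
```

Request:
{"method": "step_arm", "body": {
  "grip": [0, 0, 0, 0, 0, 0],
  "slide": [
    [0.001, 0.001, 0.035],
    [0.001, 0.001, 0.065],
    [0.001, 0.001, 0.082],
    [0.001, 0.001, 0.089],
    [0.001, 0.001, 0.089],
    [0.001, 0.001, 0.089]
  ],
  "turn": [0, 0, 0, 0, 0, 0]
}}

```text
time_s: 19.8
position: [0.5285, -0.1035, 0.0302]
orientation: [-3.067, -0.678, 0.0]
force: [0.8, -0.7, -1.0]
opening: 0.191
grasp_force: 50.0
```

```bash
python3 - <<'E'
from m import *
togo(.5686,-.0834,.029,25)
im,cw=cam('wrist'); cv2.imwrite('pics/w7.png',cv2.resize(im[0:200,150:370],None,fx=3,fy=3,interpolation=2))
E
```

```text
t 19.8 p [ 0.5285 -0.1035  0.0302] xax [ 0.907  0.421 -0.   ] yaw 24.93 z [-0.  0. -1.] j [-0.237  0.428  2.108 -0.     0.605  0.899] op 17.4 gf 50.0 F [ 0.8 -0.7 -1. ]
slide [ 0.0448 -0.0013  0.0012] turn -0.07
```

View pics/w7.png

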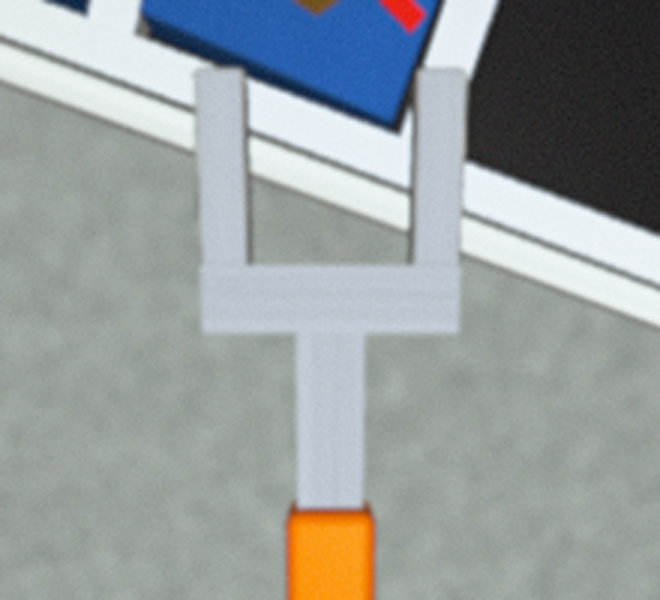

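The nut's near corner shows at the top edge at crop (318,5), slightly left of the jaw centre at column 331. I'll check that numerically.

```bash
python3 - <<'E'
from m import *
im,cw=cam('wrist'); s,R=st()
h=cv2.cvtColor(im,cv2.COLOR_BGR2HSV); H,S,V=h[...,0],h[...,1],h[...,2]
m=(H>8)&(H<30)&(S>100); m[60:]=0
for r in range(0,6): x=np.nonzero(m[r,200:320])[0]+200; print(r,x.min() if len(x) else None,x.max() if len(x) else None)
p=onz(cw,[[256,2]],.024)[0]; print(p, R.T@(p-s['position']))
n=np.array([.6688,-.0368,.03]);print('nut in tool',R.T@(n-s['position']), 'corner pix',proj(cw,[n+np.r_[-16.17e-3*R[:2,0],-.006]]))
E
```

```text
t 19.9 p [ 0.5292 -0.1033  0.0311] xax [0.907 0.422 0.001] yaw 24.95 z [ 0.002 -0.    -1.   ] j [-0.236  0.427  2.108 -0.     0.605  0.899] op 17.6 gf 50.0 F [-0.1 -1.1 -1.7]
0 247 262
1 249 260
2 251 259
3 252 258
4 254 256
5 None None
[ 0.65582913 -0.04341606  0.024     ] [ 0.14004061 -0.00088542  0.00723154]
nut in tool [ 0.1545994  -0.00140585  0.00124937] corner pix [[255.06495176   5.32712045]]
```

Request:
{"method": "step_arm", "body": {
  "grip": [0, 0, 0, 0, 0, 0, 0, 0],
  "slide": [
    [0, -0.002, 0],
    [0.005, -0.002, 0],
    [0.01, -0.002, 0],
    [0.015, -0.002, 0],
    [0.019, -0.002, 0],
    [0.023, -0.002, 0],
    [0.027, -0.002, 0],
    [0.027, -0.002, 0]
  ],
  "turn": [0, 0, 0, 0, 0, 0, 0, 0]
}}

```text
time_s: 20.57
position: [0.5529, -0.0892, 0.0299]
orientation: [3.067, 0.68, 0.001]
force: [0.0, -1.0, -2.3]
opening: 0.195
grasp_force: 50.0
```

Request:
{"method": "step_arm", "body": {
  "grip": [0, 0, 0, 0, 0, 0, 0],
  "slide": [
    [0.004, 0, 0],
    [0.008, 0, 0],
    [0.012, 0, 0],
    [0.0155, 0, 0],
    [0.0165, 0, 0],
    [0.0165, 0, 0],
    [0.0165, 0, 0]
  ],
  "turn": [0, 0, 0, 0, 0, 0, 0]
}}

```text
time_s: 21.15
position: [0.567, -0.0825, 0.0299]
orientation: [-3.067, -0.68, 0.0]
force: [0.2, -0.6, -0.9]
opening: 0.193
grasp_force: 50.0
```

```bash
python3 - <<'E'
from m import *
s,R=st(); print(np.round(R.T@s['force'],1),np.round(s['moment'],2))
im,cw=cam('wrist'); cv2.imwrite('pics/w8.png',cv2.resize(im[0:150,170:350],None,fx=4,fy=4,interpolation=2))
E
```

```text
t 21.15 p [ 0.567  -0.0825  0.0299] xax [ 0.906  0.422 -0.   ] yaw 24.99 z [-0.  0. -1.] j [-0.185  0.468  2.04  -0.     0.634  0.95 ] op 17.6 gf 50.0 F [ 0.2 -0.6 -0.9]
[-0.1  0.6  0.9] [ 0.01  0.03 -0.03]
```

View pics/w8.png

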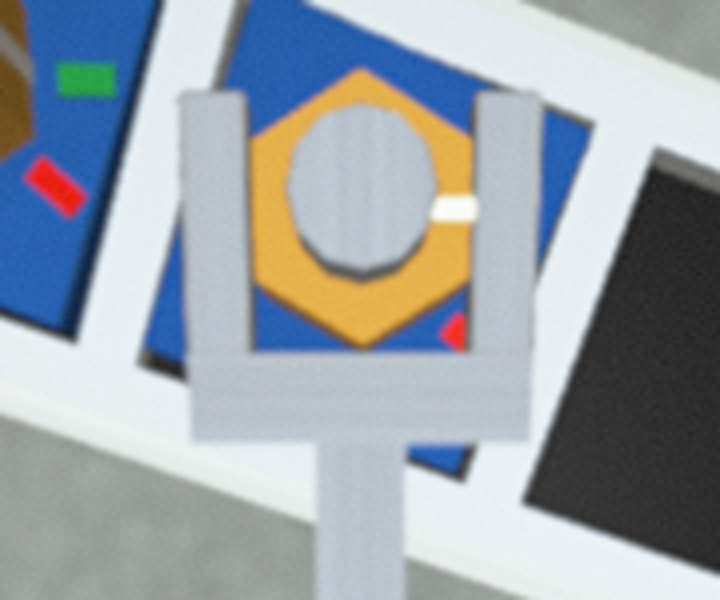

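The wrench is fully seated on the nut, centred in the jaw and at low force. I now swing it about the nut axis, first 40°, then check.

Request:
{"method": "step_arm", "body": {
  "grip": [0, 0, 0, 0, 0, 0, 0, 0, 0, 0],
  "slide": [
    [0.0004, -0.0097, 0],
    [0.0017, -0.0194, 0],
    [0.0038, -0.0289, 0],
    [0.0067, -0.0381, 0],
    [0.0104, -0.0471, 0],
    [0.0149, -0.0558, 0],
    [0.0202, -0.064, 0],
    [0.0261, -0.0717, 0],
    [0.0261, -0.0717, 0],
    [0.0261, -0.0717, 0]
  ],
  "turn": [5, 10, 15, 20, 25, 30, 35, 40, 40, 40]
}}

```text
time_s: 22.03
position: [0.5601, -0.0067, 0.0299]
orientation: [3.115, -0.406, -0.001]
force: [-0.2, -4.3, -1.9]
opening: 0.193
grasp_force: 50.0
```

```bash
cat > wn.py <<'E'
from m import *
def look(f):
    s,R=st(); print(np.round(R.T@s['force'],1),np.round(s['moment'],2))
    im,cw=cam('wrist'); h=cv2.cvtColor(im,cv2.COLOR_BGR2HSV); H,S,V=[h[...,i].astype(int) for i in range(3)]
    m=(H>8)&(H<28)&(S>110); m[110:]=0; m[:,:205]=0; m[:,315:]=0
    c=blob(m); hull=cv2.convexHull(c); q=onz(cw,hull.reshape(-1,2),.044)[:,:2]*1000
    mask=np.zeros(H.shape,np.uint8); cv2.fillConvexPoly(mask,hull,1); mask=cv2.dilate(mask,np.ones((3,3)))
    w=(S<60)&(V>232)&(mask>0); yy,xx=np.nonzero(w)
    g=((H<6)|(H>172))&(S>150)&(V>100); g[110:]=0; g[:,:205]=0; g[:,315:]=0
    y2,x2=np.nonzero(g)
    M=cv2.moments(q.astype(np.float32).reshape(-1,1,2)); cen=np.array([M['m10'],M['m01']])/M['m00']
    print('nut',cen,'area',M['m00'])
    if len(xx): p=onz(cw,[[xx.mean(),yy.mean()]],.044)[0,:2]*1000; d=p-cen; print('white',len(xx),np.degrees(np.arctan2(d[1],d[0])),np.hypot(*d))
    if len(x2): p=onz(cw,[[x2.mean(),y2.mean()]],.022)[0,:2]*1000; d=p-cen; print('red',len(x2),np.degrees(np.arctan2(d[1],d[0])),np.hypot(*d))
    cv2.imwrite(f,cv2.resize(im[0:150,170:350],None,fx=4,fy=4,interpolation=2))
E
python3 -c "
from wn import *
look('pics/w9.png')"
```

```text
t 22.03 p [ 0.5601 -0.0067  0.0299] xax [ 0.967 -0.257 -0.   ] yaw -14.87 z [-0. -0. -1.] j [-0.053  0.453  2.066 -0.     0.623  1.777] op 17.6 gf 50.0 F [-0.2 -4.3 -1.9]
[0.9 4.2 1.9] [-0.84  0.32 -0.56]
nut [667.45466776 -36.07353938] area 674.307796155219
white 54 -91.82050366809631 12.11816647460921
```

View pics/w9.png

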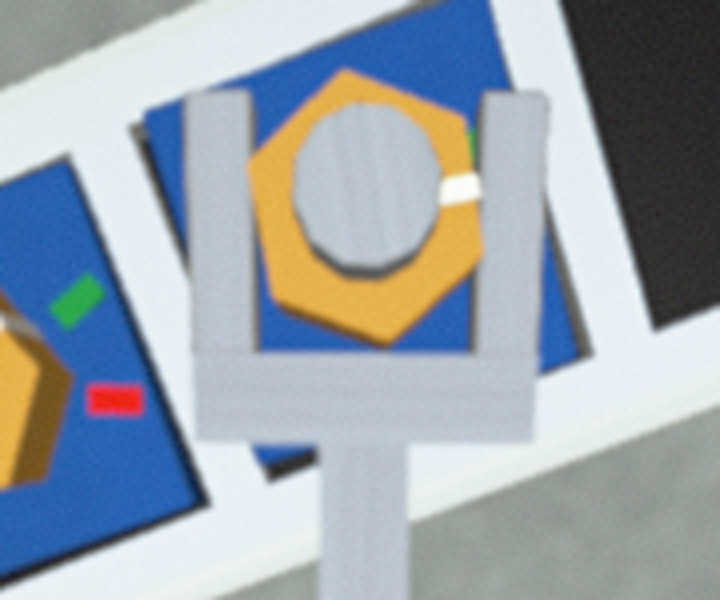

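The jaw slack of about 8° has been taken up, and the white line still sits between green and red. I'll turn another 7°.

Request:
{"method": "step_arm", "body": {
  "grip": [0, 0, 0, 0, 0],
  "slide": [
    [0.0001, -0.0039, 0],
    [0.0004, -0.0088, 0],
    [0.0008, -0.0136, 0],
    [0.0008, -0.0136, 0],
    [0.0008, -0.0136, 0]
  ],
  "turn": [2, 4.5, 7, 7, 7]
}}

```text
time_s: 22.5
position: [0.5644, 0.0059, 0.0298]
orientation: [3.085, -0.595, -0.001]
force: [-1.5, -4.2, -1.0]
opening: 0.194
grasp_force: 50.0
```

```bash
python3 -c "
from wn import *
look('pics/w10.png')
im=cv2.imread('pics/w10.png');h=cv2.cvtColor(im,40);H,S,V=h[...,0],h[...,1],h[...,2]
m=((H<7)|(H>172))&(S>140);m[:,:300]=0
for n,m in(('red',m),('grn',(H>45)&(H<85)&(S>90))):
    for c in cv2.findContours(m.astype(np.uint8),0,1)[0]:
        if cv2.contourArea(c)>30: print(n,cv2.boundingRect(c))
w=(S<40)&(V>240);w[:100]=0;w[300:]=0;w[:,:420]=0;w[:,500:]=0;print('white',[ (a.min(),a.max(),a.mean()) for a in np.nonzero(w)])
"
```

```text
t 22.5 p [0.5644 0.0059 0.0298] xax [ 0.928 -0.372 -0.   ] yaw -21.85 z [-0. -0. -1.] j [-0.031  0.458  2.057 -0.     0.627  1.921] op 17.7 gf 50.0 F [-1.5 -4.2 -1. ]
[0.2 4.4 1. ] [-0.72  0.34 -0.51]
nut [667.49161961 -36.02892857] area 671.4125937822391
white 53 -98.56317099437109 12.049501744461502
red 28 106.61865538625592 42.11807708786568
grn (65, 312, 48, 53)
grn (463, 95, 18, 50)
white [(np.int64(175), np.int64(202), np.float64(188.0)), (np.int64(441), np.int64(476), np.float64(458.62534059945506))]
```

```bash
python3 -c "
from m import *
c=env.get_calibration('wrist')
def white(p,yaw,u):
    y=np.radians(yaw);R=np.array([[np.cos(y),np.sin(y),0],[np.sin(y),-np.cos(y),0],[0,0,-1]])
    T=np.eye(4);T[:3,:3]=R;T[:3,3]=p
    q=onz((c,T@np.array(c['mount'])),[[170+u[0]/4,u[1]/4]],.044)[0,:2]*1000;return q
for n,p,yaw,f in(('w8',[.567,-.0825,.0299],24.99,'w8'),('w9',[.5601,-.0067,.0299],-14.87,'w9'),('w10',[.5644,.0059,.0298],-21.85,'w10')):
    im=cv2.imread(f'pics/{f}.png');h=cv2.cvtColor(im,40);H,S,V=[h[...,i].astype(int) for i in range(3)]
    w=(S<40)&(V>240);w[:150]=0;w[240:]=0;w[:,:425]=0;w[:,482:]=0
    a=np.nonzero(w);q=white(p,yaw,(a[1].mean(),a[0].mean()))
    pl=(abs(H-110)<20)&(S<60)&(V>150);pl[:100]=0;pl[290:]=0;pl[:,:285]=0;pl[:,440:]=0
    k=blob(pl);e=cv2.minEnclosingCircle(k)[0];q2=white(p,yaw,(362,207))
    print(n,q,'c',q2,e,[np.degrees(np.arctan2(*(q-np.array(cc))[::-1])) for cc in((668.8,-36.8),(667.5,-36.5))])
"

```

```text
w8 [673.24668469 -46.31685844] c [668.40572151 -35.57559207] (363.0, 187.5) [np.float64(-64.95600028987107), np.float64(-59.65574711681254)]
w9 [666.91892359 -48.20526481] c [668.01483288 -35.67256047] (366.49365234375, 186.12351989746094) [np.float64(-99.36551038798044), np.float64(-92.84196195123924)]
w10 [665.4570016  -48.17232847] c [667.9775538  -35.96494999] (366.166259765625, 186.06126403808594) [np.float64(-106.38117432053707), np.float64(-99.92786923214307)]
```

Request:
{"method": "step_arm", "body": {
  "grip": [0, 0, 0, 0, 0, 0, 0, 0, 0],
  "slide": [
    [0, -0.002, 0],
    [0, -0.002, 0],
    [0, -0.002, 0],
    [0, 0.0019, 0],
    [0.0004, 0.0087, 0],
    [0.0006, 0.0105, 0],
    [0.0006, 0.0105, 0],
    [0.0006, 0.0105, 0],
    [0.0006, 0.0105, 0]
  ],
  "turn": [1, 1, 1, -1, -4.5, -6, -6, -6, -6]
}}

```text
time_s: 23.3
position: [0.5606, -0.0038, 0.0297]
orientation: [3.111, -0.437, -0.002]
force: [-3.9, -4.1, -1.1]
opening: 0.196
grasp_force: 50.1
```

Request:
{"method": "step_arm", "body": {
  "grip": [0, 0, 0, 0, 0, 0, 0, 0, 0, 0, 0, 0],
  "slide": [
    [-0.006, 0, 0],
    [-0.015, 0, 0],
    [-0.025, 0, 0],
    [-0.035, 0, 0],
    [-0.046, 0, 0],
    [-0.046, 0, 0],
    [-0.046, 0, -0.03],
    [-0.046, 0, -0.06],
    [-0.046, 0, -0.09],
    [-0.046, 0, -0.09],
    [-0.046, 0, -0.09],
    [-0.046, 0, -0.09]
  ],
  "turn": [0, 0, 0, 0, 0, 0, 0, 0, -5, -10, -15, -20]
}}

```text
time_s: 24.3
position: [0.5177, 0.0093, 0.1208]
orientation: [3.139, 0.117, 0.003]
force: [0.7, -0.1, -2.0]
opening: 0.196
grasp_force: 50.0
```

```bash
python3 - <<'E'
from m import *
s,R=st(); im,cw=cam('wrist'); cv2.imwrite('pics/w11.png',cv2.resize(im[0:200,100:360],None,fx=3,fy=3,interpolation=2))
E
```

```text
t 24.3 p [0.5177 0.0093 0.1208] xax [0.997 0.074 0.002] yaw 4.27 z [ 0.002  0.    -1.   ] j [-0.027  0.235  2.141  0.     0.764  1.469] op 17.9 gf 50.0 F [ 0.7 -0.1 -2. ]
```

View pics/w11.png

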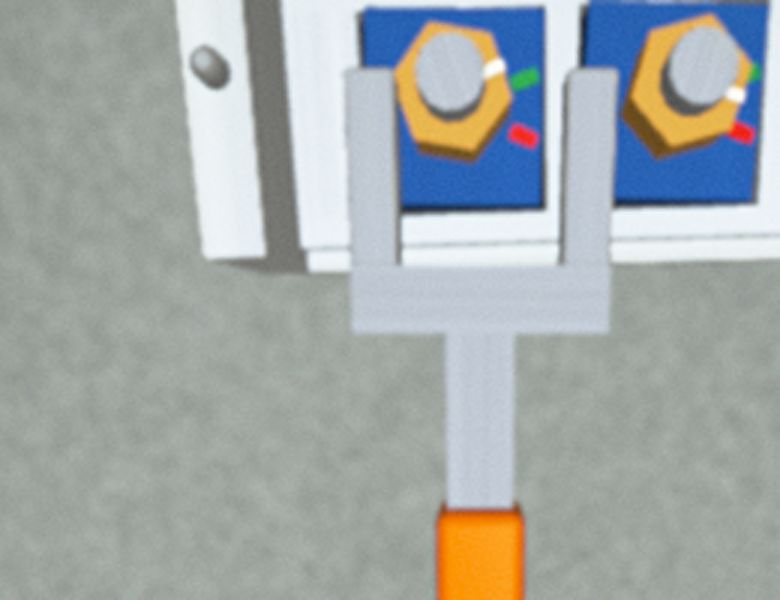

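Nut 2's white line at crop (736,95) now lies next to the red mark at (741,133). I'll measure the angle.

```bash
cat > ang.py <<'E'
from m import *
def ang(roi,c):
    im,cw=cam('wrist'); s,R=st(); h=cv2.cvtColor(im,cv2.COLOR_BGR2HSV); H,S,V=[h[...,i].astype(int) for i in range(3)]
    x0,y0,x1,y1=roi; sub=np.zeros(H.shape,bool); sub[y0:y1,x0:x1]=1
    for n,m,z in(('white',(S<60)&(V>228),.044),('green',(H>45)&(H<85)&(S>100),.022),('red',((H<6)|(H>172))&(S>150),.022)):
        yy,xx=np.nonzero(m&sub)
        if len(xx)==0: print(n,None); continue
        p=onz(cw,[[xx.mean(),yy.mean()]],z)[0,:2]*1000; d=p-np.array(c); print(n,len(xx),np.round([xx.mean(),yy.mean()],1),np.round(p,1),round(float(np.degrees(np.arctan2(d[1],d[0]))),1),round(float(np.hypot(*d)),1))
    print(np.round(proj(cw,[[c[0]/1000,c[1]/1000,.044]]),1))
E
python3 - <<'E'
from ang import *
ang((335,20,354,55),(669,-36.7)); ang((255,15,285,55),(662.3,26.4))
E
```

```text
t 24.4 p [0.5174 0.0092 0.1202] xax [0.997 0.072 0.001] yaw 4.11 z [ 0.001  0.    -1.   ] j [-0.027  0.236  2.141  0.     0.764  1.472] op 17.6 gf 50.0 F [-0.2 -0.2 -1.5]
white 20 [346.   31.1] [665.7 -48.1] -106.0 11.8
green 9 [352.4  23.8] [677.6 -58.4] -68.3 23.3
red 30 [347.9  43.8] [661.9 -57.1] -109.3 21.6
[[332.4  25.1]]
t 24.45 p [0.5173 0.0092 0.12  ] xax [0.998 0.068 0.   ] yaw 3.88 z [ 0.  0. -1.] j [-0.027  0.236  2.141  0.     0.764  1.476] op 17.6 gf 50.0 F [ 0.4 -0.1 -1.8]
white 147 [279.4  32.1] [660.4   3.2] -94.7 23.3
green 44 [274.   25.2] [670.7   7.3] -66.3 20.8
red 33 [273.5  44.1] [656.    6.5] -107.5 20.9
[[250.3  27. ]]
```

Nut 2 agrees with 2.2 rad by both kinematics and camera. Now nut 1: I go to its pre-approach pose.

```bash
python3 - <<'E'
from m import *
togo(.5214,-.0380,.029,25)
E
```

```text
t 24.45 p [0.5173 0.0092 0.12  ] xax [0.998 0.068 0.   ] yaw 3.88 z [ 0.  0. -1.] j [-0.027  0.236  2.141  0.     0.764  1.476] op 17.6 gf 50.0 F [ 0.4 -0.1 -1.8]
slide [0.0008 0.0474 0.091 ] turn -21.12
```

Request:
{"method": "step_arm", "body": {
  "grip": [0, 0, 0, 0, 0, 0, 0, 0, 0, 0, 0],
  "slide": [
    [0.001, 0.012, 0],
    [0.001, 0.025, 0],
    [0.001, 0.037, 0],
    [0.001, 0.047, 0],
    [0.001, 0.047, 0],
    [0.001, 0.047, 0.03],
    [0.001, 0.047, 0.06],
    [0.001, 0.047, 0.08],
    [0.001, 0.047, 0.09],
    [0.001, 0.047, 0.09],
    [0.001, 0.047, 0.09]
  ],
  "turn": [-5, -10, -15, -20, -21, -21, -21, -21, -21, -21, -21]
}}

```text
time_s: 25.37
position: [0.5216, -0.0374, 0.0302]
orientation: [-3.068, -0.677, 0.001]
force: [-0.5, 1.0, -1.1]
opening: 0.194
grasp_force: 50.0
```

```bash
python3 - <<'E'
from m import *
togo(.5608,-.0196,.029,25)
im,cw=cam('wrist'); s,R=st()
h=cv2.cvtColor(im,cv2.COLOR_BGR2HSV); H,S,V=h[...,0],h[...,1],h[...,2]
m=(H>8)&(H<30)&(S>100); m[60:]=0
for r in range(0,6): x=np.nonzero(m[r,200:320])[0]+200; print(r,x.min() if len(x) else None,x.max() if len(x) else None)
n=np.array([.6622,.0266,.03]);print('nut in tool',R.T@(n-s['position']), 'corner pix',proj(cw,[n+np.r_[-16.17e-3*R[:2,0],-.006]]))
E
```

```text
t 25.37 p [ 0.5216 -0.0374  0.0302] xax [ 0.907  0.421 -0.   ] yaw 24.9 z [-0.  0. -1.] j [-0.116  0.411  2.139  0.     0.593  1.02 ] op 17.7 gf 50.0 F [-0.5  1.  -1.1]
slide [0.0431 0.0004 0.0011] turn -0.1
t 25.42 p [ 0.5221 -0.0375  0.0308] xax [0.907 0.421 0.001] yaw 24.92 z [ 0.001 -0.    -1.   ] j [-0.116  0.409  2.139  0.     0.593  1.019] op 17.6 gf 50.0 F [ 0.3 -0.7 -1.8]
0 252 266
1 254 264
2 256 263
3 257 261
4 259 259
5 None None
nut in tool [0.15410759 0.00088292 0.0009195 ] corner pix [[259.77475966   5.3701576 ]]
```

Request:
{"method": "step_arm", "body": {
  "grip": [0, 0, 0, 0, 0, 0, 0, 0, 0, 0, 0, 0],
  "slide": [
    [0.005, 0, 0],
    [0.01, 0, 0],
    [0.015, 0, 0],
    [0.019, 0, 0],
    [0.023, 0, 0],
    [0.027, 0, 0],
    [0.031, 0, 0],
    [0.035, 0, 0],
    [0.039, 0, 0],
    [0.043, 0, 0],
    [0.043, 0, 0],
    [0.043, 0, 0]
  ],
  "turn": [0, 0, 0, 0, 0, 0, 0, 0, 0, 0, 0, 0]
}}

```text
time_s: 26.42
position: [0.5605, -0.0194, 0.0299]
orientation: [3.067, 0.68, -0.0]
force: [0.1, -0.1, -2.3]
opening: 0.195
grasp_force: 50.0
```

Request:
{"method": "step_arm", "body": {
  "grip": [0, 0, 0, 0, 0, 0, 0, 0, 0, 0],
  "slide": [
    [0.0004, -0.0097, 0],
    [0.0017, -0.0194, 0],
    [0.0038, -0.0289, 0],
    [0.0067, -0.0381, 0],
    [0.0104, -0.0471, 0],
    [0.0149, -0.0558, 0],
    [0.0202, -0.064, 0],
    [0.0261, -0.0717, 0],
    [0.0261, -0.0717, 0],
    [0.0261, -0.0717, 0]
  ],
  "turn": [5, 10, 15, 20, 25, 30, 35, 40, 40, 40]
}}

```text
time_s: 27.25
position: [0.553, 0.0564, 0.0297]
orientation: [3.115, -0.406, -0.002]
force: [-2.7, -0.5, -0.9]
opening: 0.193
grasp_force: 50.0
```

Request:
{"method": "step_arm", "body": {
  "grip": [0, 0, 0, 0, 0, 0],
  "slide": [
    [0.0001, -0.0039, 0],
    [0.0004, -0.0088, 0],
    [0.0008, -0.0136, 0],
    [0.0011, -0.0155, 0],
    [0.0011, -0.0155, 0],
    [0.0011, -0.0155, 0]
  ],
  "turn": [2, 4.5, 7, 8, 8, 8]
}}

```text
time_s: 27.75
position: [0.5582, 0.0708, 0.0297]
orientation: [3.079, -0.623, -0.002]
force: [-5.5, 0.9, -1.2]
opening: 0.193
grasp_force: 50.0
```

```bash
python3 -c "
from wn import *
look('pics/w12.png')"
```

```text
t 27.75 p [0.5582 0.0708 0.0297] xax [ 0.921 -0.389 -0.001] yaw -22.89 z [-0.001 -0.    -1.   ] j [0.085 0.457 2.06  0.    0.626 2.055] op 17.6 gf 50.0 F [-5.5  0.9 -1.2]
[-5.4  1.3  1.2] [ 0.32  0.96 -0.08]
nut [661.1526369   27.43611315] area 674.0164769677504
white 53 -98.30707896948516 12.09738344284406
```

Request:
{"method": "step_arm", "body": {
  "grip": [0, 0, 0, 0, 0, 0, 0, 0, 0],
  "slide": [
    [0, -0.002, 0],
    [0, -0.002, 0],
    [0, -0.002, 0],
    [0, 0.0019, 0],
    [0.0004, 0.0087, 0],
    [0.0006, 0.0105, 0],
    [0.0006, 0.0105, 0],
    [0.0006, 0.0105, 0],
    [0.0006, 0.0105, 0]
  ],
  "turn": [1, 1, 1, -1, -4.5, -6, -6, -6, -6]
}}

```text
time_s: 28.55
position: [0.5555, 0.0611, 0.03]
orientation: [-3.107, 0.466, -0.0]
force: [-1.3, -2.7, -1.8]
opening: 0.191
grasp_force: 50.0
```

Request:
{"method": "step_arm", "body": {
  "grip": [0, 0, 0, 0, 0, 0, 0, 0, 0, 0, 0, 0],
  "slide": [
    [-0.006, 0, 0],
    [-0.015, 0, 0],
    [-0.025, 0, 0],
    [-0.035, 0, 0],
    [-0.046, 0, 0],
    [-0.046, 0, 0],
    [-0.046, 0, -0.03],
    [-0.046, 0.005, -0.06],
    [-0.046, 0.015, -0.1],
    [-0.046, 0.025, -0.12],
    [-0.046, 0.03, -0.14],
    [-0.046, 0.03, -0.16]
  ],
  "turn": [0, 0, 0, 0, 0, 0, 0, 0, -5, -10, -15, -20]
}}

```text
time_s: 29.55
position: [0.5021, 0.0455, 0.1913]
orientation: [3.14, 0.088, 0.001]
force: [-0.0, -0.4, -1.5]
opening: 0.192
grasp_force: 50.0
```

```bash
python3 - <<'E'
from m import *
s,R=st(); im,cw=cam('wrist'); cv2.imwrite('pics/w13.png',im)
print(proj(cw,[[.669,-.0367,.022],[.6623,.0266,.022]]))
E
```

```text
t 29.55 p [0.5021 0.0455 0.1913] xax [0.998 0.056 0.001] yaw 3.21 z [ 0.001 -0.    -1.   ] j [ 0.044  0.099  2.139 -0.     0.903  1.559] op 17.5 gf 50.0 F [-0.  -0.4 -1.5]
[[342.51607197  34.72344384]
 [284.43129555  37.74958194]]
```

Request:
{"method": "step_arm", "body": {
  "grip": [0, 0, 0, 0, 0, 0, 0],
  "slide": [
    [0.02, 0.035, 0],
    [0.04, 0.07, 0],
    [0.045, 0.105, 0],
    [0.05, 0.14, 0],
    [0.05, 0.14, 0],
    [0.05, 0.14, 0],
    [0.05, 0.14, 0]
  ],
  "turn": [0, 0, 0, 0, 0, 0, 0]
}}

```text
time_s: 30.18
position: [0.5593, -0.0908, 0.1894]
orientation: [-3.14, -0.08, 0.001]
force: [0.1, 1.0, -2.7]
opening: 0.194
grasp_force: 50.0
```

```bash
python3 - <<'E'
from nuts import *
s,R=st(); im,cw=cam('wrist')
p=proj(cw,[[.669,-.0367,.022],[.6623,.0266,.022]]); print(p)
rois=[tuple(int(v) for v in (q[0]-27,max(0,q[1]-30),q[0]+27,q[1]+27)) for q in p]
im,cw=nuts(rois)
a=[cv2.resize(im[r[1]:r[3],r[0]:r[2]],(390,390),interpolation=2) for r in rois]; cv2.imwrite('pics/w14.png',np.hstack(a[::-1]))
E
```

```text
t 30.18 p [ 0.5593 -0.0908  0.1894] xax [ 0.999  0.051 -0.001] yaw 2.92 z [-0.001  0.    -1.   ] j [-0.202  0.204  2.019  0.     0.92   1.318] op 17.7 gf 50.0 F [ 0.1  1.  -2.7]
[[216.51401649  82.67796451]
 [160.98671013  86.08278107]]
mod (array([666.9, -23. ]), array([23.2, 50.3]), 3.24) plug [666.5 -31.2  48. ] white [669.6 -32.1 136. ] green None red None
w dir deg -73.5 r 9.5
mod (array([661.7,  26.2]), array([51.5, 51.7]), 95.4) plug [660.4  21.2 172. ] white [661.4  22.5  28. ] green [671.7   8.2  21. ] red [656.8   7.4  14. ]
w dir deg -94.6 r 3.7
g dir deg -60.9 r 20.6
r dir deg -104.6 r 19.4
```

Request:
{"method": "step_arm", "body": {
  "grip": [0, 0, 0, 0, 0],
  "slide": [
    [0, 0.04, 0],
    [0, 0.07, 0],
    [0, 0.07, 0],
    [0, 0.07, 0],
    [0, 0.07, 0]
  ],
  "turn": [0, 0, 0, 0, 0]
}}

```text
time_s: 30.7
position: [0.5632, -0.1601, 0.1898]
orientation: [-3.14, -0.082, 0.0]
force: [-0.1, 0.2, -1.9]
opening: 0.191
grasp_force: 50.0
```

```bash
cat > a2.py <<'E'
from m import *
def a2():
    s,R=st(); im,cw=cam('wrist'); h=cv2.cvtColor(im,cv2.COLOR_BGR2HSV); H,S,V=[h[...,i].astype(int) for i in range(3)]
    out=[]
    for c in ((.669,-.0367),(.6623,.0266)):
        q=proj(cw,[[*c,.022]])[0]; x0,y0,x1,y1=[int(v) for v in(q[0]-28,max(0,q[1]-30),q[0]+28,q[1]+28)]
        sub=np.zeros(H.shape,bool); sub[y0:y1,x0:x1]=1
        b=blob((H>100)&(H<130)&(S>120)&sub); hull=cv2.convexHull(b); mod=rect(cw,hull,.022); print('mod',mod)
        mk=np.zeros(H.shape,np.uint8); cv2.fillConvexPoly(mk,hull,1); mk=cv2.erode(mk,np.ones((3,3)))>0
        for n,m,z in(('w',(S<80)&(V>200),.044),('g',(H>45)&(H<85)&(S>100),.022),('r',((H<6)|(H>172))&(S>150),.022)):
            k,l,stt,ce=cv2.connectedComponentsWithStats((m&mk).astype(np.uint8))
            for i in range(1,k):
                if stt[i,4]<5: continue
                d=onz(cw,[ce[i]],z)[0,:2]*1000-np.array(c)*1000
                print(n,stt[i,4],'ang',round(float(np.degrees(np.arctan2(d[1],d[0]))),1),'r',round(float(np.hypot(*d)),1))
        out.append(cv2.resize(im[y0:y1,x0:x1],(380,380),interpolation=2))
    return np.hstack(out[::-1])
E
python3 -c "
from a2 import *
cv2.imwrite('pics/w15.png',a2())"
```

```text
t 30.7 p [ 0.5632 -0.1601  0.1898] xax [ 0.999  0.052 -0.   ] yaw 3.0 z [-0.  0. -1.] j [-0.317  0.232  1.982  0.     0.928  1.201] op 17.4 gf 50.0 F [-0.1  0.2 -1.9]
mod (array([667.8, -37.7]), array([51.2, 51.9]), 94.48)
w 226 ang 86.9 r 6.1
w 23 ang -105.4 r 11.2
g 20 ang -68.3 r 20.8
r 15 ang -109.0 r 20.9
mod (array([661.7,  25.5]), array([51.3, 52.4]), 95.27)
w 129 ang 77.2 r 7.1
w 20 ang -101.2 r 10.4
g 23 ang -63.2 r 20.2
r 17 ang -105.9 r 20.2
```

```bash
python3 - <<'E'
from m import *
togo(.568,-.092,.09,5.7)
E
```

```text
t 30.75 p [ 0.5632 -0.1599  0.1898] xax [ 0.999  0.053 -0.   ] yaw 3.03 z [-0.  0. -1.] j [-0.316  0.232  1.982  0.     0.928  1.201] op 17.4 gf 50.0 F [ 0.1  0.4 -1.4]
slide [ 0.0084 -0.0675  0.0998] turn -2.67
```

Request:
{"method": "step_arm", "body": {
  "grip": [0, 0, 0, 0, 0, 0, 0],
  "slide": [
    [0.004, -0.03, 0.01],
    [0.008, -0.0675, 0.02],
    [0.008, -0.0675, 0.05],
    [0.008, -0.0675, 0.085],
    [0.008, -0.0675, 0.1],
    [0.008, -0.0675, 0.1],
    [0.008, -0.0675, 0.1]
  ],
  "turn": [-1, -2.7, -2.7, -2.7, -2.7, -2.7, -2.7]
}}

```text
time_s: 31.33
position: [0.5675, -0.0922, 0.0898]
orientation: [-3.137, -0.158, 0.002]
force: [0.2, -0.5, -0.9]
opening: 0.191
grasp_force: 50.0
```

```bash
cat > hx.py <<'E'
from m import *
def hx():
    s,R=st(); im,cw=cam('wrist'); h=cv2.cvtColor(im,cv2.COLOR_BGR2HSV); H,S,V=[h[...,i].astype(int) for i in range(3)]
    out=[]
    for c in ((.669,-.0367),(.6623,.0266)):
        q=proj(cw,[[*c,.03]])[0]; x0,y0,x1,y1=[max(0,int(v)) for v in(q[0]-44,q[1]-44,q[0]+44,q[1]+44)]
        sub=np.zeros(H.shape,bool); sub[y0:y1,x0:x1]=1
        b=blob((H>100)&(H<130)&(S>120)&sub); P=cv2.convexHull(b); print('pix',np.round(q),'mod',rect(cw,P,.022))
        top=(H>8)&(H<30)&(S>90)&(V>170)&sub     # sunlit top face only
        B=cv2.morphologyEx(top.astype(np.uint8),cv2.MORPH_OPEN,np.ones((3,3)))>0
        hull=cv2.convexHull(np.vstack([k for k in cv2.findContours(B.astype(np.uint8),0,1)[0] if cv2.contourArea(k)>15])); X=onz(cw,hull.reshape(-1,2),.044)[:,:2]*1000
        # hex yaw: direction minimising the width (flat normal), mod 60
        th=np.radians(np.arange(0,60,.25)); w=np.array([sum(np.ptp(X@[np.cos(t+k*np.pi/3),np.sin(t+k*np.pi/3)]) for k in range(3)) for t in th])
        i=w.argmin(); cen=np.mean([X.max(0)+X.min(0)],0)/2
        M=cv2.moments(X.astype(np.float32).reshape(-1,1,2)); cen=np.array([M['m10'],M['m01']])/M['m00']
        print('flat normal mod60',np.degrees(th[i]),'mean width',w[i]/3,'cen',np.round(cen,1),'-> line',[round(float(np.degrees(th[i])-60*k),1) for k in(2,3)])
        mk=np.zeros(H.shape,np.uint8); cv2.fillConvexPoly(mk,P,1)
        for n,m,z in(('w',(S<80)&(V>215),.044),('r',((H<6)|(H>172))&(S>150),.022)):
            k,l,stt,ce=cv2.connectedComponentsWithStats((m&(mk>0)).astype(np.uint8))
            for j in range(1,k):
                d=onz(cw,[ce[j]],z)[0,:2]*1000-cen
                if stt[j,4]>8: print(n,stt[j,4],np.round(ce[j],1),'ang',round(float(np.degrees(np.arctan2(d[1],d[0]))),1),'r',round(float(np.hypot(*d)),1))
        out.append(cv2.resize(im[y0:y1,x0:x1],(390,390),interpolation=2))
    return np.hstack(out[::-1])
E
python3 -c "
from hx import *
cv2.imwrite('pics/w16.png',hx())"
```

```text
t 31.33 p [ 0.5675 -0.0922  0.0898] xax [ 0.995  0.1   -0.001] yaw 5.75 z [-0.001  0.    -1.   ] j [-0.202  0.367  2.033  0.     0.742  1.269] op 17.4 gf 50.0 F [ 0.2 -0.5 -0.9]
pix [200.  78.] mod (array([667.8, -36.1]), array([50.8, 51.5]), 5.54)
flat normal mod60 19.25 mean width 27.774762839163273 cen [668.  -36.4] -> line [-100.8, -160.8]
w 39 [211.2  82.1] ang -100.7 r 11.4
pix [118.  79.] mod (array([661.7,  25.8]), array([51.7, 52.8]), 95.16)
flat normal mod60 21.0 mean width 26.63270091110635 cen [662.1  25.6] -> line [-99.0, -159.0]
w 35 [122.5  81.1] ang -101.5 r 9.1
r 36 [147.1  89.4] ang -106.2 r 19.0
```

View pics/w16.png

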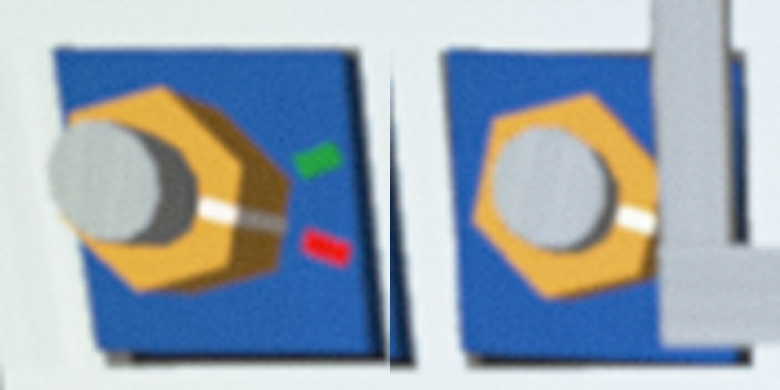

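The last picture shows both white lines about 4° short of red: left nut's line base at (285,225) against red (327,248), right line at (637,220). The hexagon fits agree, about −100.5° against −104.8°. I'll put the wrench back on each nut and finish.

```bash
python3 - <<'E'
from m import *
togo(.5145,-.0061,.029,-10.8)
E
```

```text
t 31.38 p [ 0.5684 -0.0927  0.0909] xax [0.995 0.1   0.001] yaw 5.73 z [ 0.001 -0.    -1.   ] j [-0.202  0.366  2.032  0.     0.742  1.269] op 17.9 gf 50.0 F [-0.1 -1.1 -2.3]
slide [-0.045  -0.0915  0.0618] turn 16.53
```

Request:
{"method": "step_arm", "body": {
  "grip": [0, 0, 0, 0, 0, 0, 0, 0, 0, 0, 0, 0],
  "slide": [
    [-0.03, 0, 0],
    [-0.045, -0.02, 0],
    [-0.045, -0.05, 0],
    [-0.045, -0.08, 0],
    [-0.045, -0.0915, 0],
    [-0.045, -0.0915, 0],
    [-0.045, -0.0915, 0.025],
    [-0.045, -0.0915, 0.045],
    [-0.045, -0.0915, 0.058],
    [-0.045, -0.0915, 0.061],
    [-0.045, -0.0915, 0.061],
    [-0.045, -0.0915, 0.061]
  ],
  "turn": [0, 4, 8, 12, 16.5, 16.5, 16.5, 16.5, 16.5, 16.5, 16.5, 16.5]
}}

```text
time_s: 32.38
position: [0.515, -0.007, 0.0301]
orientation: [-3.128, 0.295, -0.002]
force: [-0.2, -0.6, -2.4]
opening: 0.195
grasp_force: 50.0
```

```bash
cat > cr.py <<'E'
from m import *
def corner(n,x,y,yaw):
    togo(x,y,.029,yaw); im,cw=cam('wrist'); s,R=st()
    h=cv2.cvtColor(im,cv2.COLOR_BGR2HSV); H,S,V=h[...,0],h[...,1],h[...,2]
    m=(H>8)&(H<30)&(S>100); m[60:]=0
    for r in range(0,9):
        q=np.nonzero(m[r,200:320])[0]+200
        if len(q): print(r,q.min(),q.max())
    n=np.array([*n,.03]);print('nut in tool',R.T@(n-s['position']), 'corner pix',proj(cw,[n+np.r_[-16.17e-3*R[:2,0],-.006]]))
E
python3 -c "
from cr import *
corner((.668,-.0364),.5587,-.0145,-10.8)"
```

```text
t 32.38 p [ 0.515  -0.007   0.0301] xax [ 0.982 -0.187  0.001] yaw -10.79 z [ 0.001 -0.    -1.   ] j [-0.059  0.401  2.155 -0.     0.584  1.7  ] op 17.8 gf 50.0 F [-0.2 -0.6 -2.4]
slide [ 0.0444 -0.0008  0.0011] turn 0.01
t 32.43 p [ 0.5151 -0.007   0.0302] xax [ 0.982 -0.187  0.002] yaw -10.8 z [ 0.002 -0.    -1.   ] j [-0.059  0.401  2.155 -0.     0.583  1.701] op 17.5 gf 50.0 F [ 0.  -0.2 -1.9]
0 255 263
1 257 261
2 258 259
nut in tool [0.15574579 0.00026925 0.00052771] corner pix [[259.73183526   3.7327274 ]]
```

Request:
{"method": "step_arm", "body": {
  "grip": [0, 0, 0, 0, 0, 0, 0, 0, 0, 0, 0, 0],
  "slide": [
    [0.005, -0.001, 0],
    [0.01, -0.001, 0],
    [0.015, -0.001, 0],
    [0.019, -0.001, 0],
    [0.023, -0.001, 0],
    [0.027, -0.001, 0],
    [0.031, -0.001, 0],
    [0.035, -0.001, 0],
    [0.039, -0.001, 0],
    [0.044, -0.001, 0],
    [0.044, -0.001, 0],
    [0.044, -0.001, 0]
  ],
  "turn": [0, 0, 0, 0, 0, 0, 0, 0, 0, 0, 0, 0]
}}

```text
time_s: 33.43
position: [0.5576, -0.014, 0.0289]
orientation: [-3.128, 0.296, -0.0]
force: [-0.7, -0.2, -2.1]
opening: 0.188
grasp_force: 50.0
```

Request:
{"method": "step_arm", "body": {
  "grip": [0, 0, 0, 0, 0, 0, 0],
  "slide": [
    [0.0003, -0.0078, 0],
    [0.0011, -0.0155, 0],
    [0.0024, -0.0231, 0],
    [0.0036, -0.0279, 0],
    [0.0043, -0.0307, 0],
    [0.0043, -0.0307, 0],
    [0.0043, -0.0307, 0]
  ],
  "turn": [4, 8, 12, 14.5, 16, 16, 16]
}}

```text
time_s: 34.02
position: [0.5671, 0.0153, 0.0288]
orientation: [3.056, -0.727, -0.001]
force: [-0.9, -3.4, -1.9]
opening: 0.193
grasp_force: 50.0
```

```bash
cat > hy.py <<'E'
from m import *
def hy(c,w=40):
    """nut line angle and module yaw, from the hexagon and the white line (both on the z=44 plane)"""
    s,R=st(); print('Ft',np.round(R.T@s['force'],1),'M',np.round(s['moment'],2)); im,cw=cam('wrist'); h=cv2.cvtColor(im,cv2.COLOR_BGR2HSV); H,S,V=[h[...,i].astype(int) for i in range(3)]
    q=proj(cw,[[*c,.044]])[0]; x0,y0,x1,y1=[max(0,int(v)) for v in(q[0]-w,q[1]-w,q[0]+w,q[1]+w)]
    sub=np.zeros(H.shape,bool); sub[y0:y1,x0:x1]=1
    top=((H>8)&(H<30)&(S>90)&(V>170)&sub).astype(np.uint8)
    k=cv2.findContours(cv2.morphologyEx(top,cv2.MORPH_OPEN,np.ones((3,3))),0,1)[0]
    hull=cv2.convexHull(np.vstack([a for a in k if cv2.contourArea(a)>15])); X=onz(cw,hull.reshape(-1,2),.044)[:,:2]*1000
    E=np.diff(np.vstack([X,X[:1]]),axis=0); L=np.hypot(*E.T); a=np.arctan2(E[:,1],E[:,0])+np.pi/2
    z=(L**2*np.exp(6j*a)).sum(); print('edges normal mod60',round(float(np.degrees(np.angle(z))/6)%60-120,1))
    M=cv2.moments(X.astype(np.float32).reshape(-1,1,2)); cen=np.array([M['m10'],M['m01']])/M['m00']; print('cen',np.round(cen,1),'span',np.round(np.ptp(X,0),1))
    mk=np.zeros(H.shape,np.uint8); cv2.fillConvexPoly(mk,cv2.dilate(hull,None) if 0 else hull,1)
    wh=(S<80)&(V>215)&(cv2.dilate(mk,np.ones((5,5)))>0)
    n,l,t,ce=cv2.connectedComponentsWithStats(wh.astype(np.uint8))
    for j in range(1,n):
        if t[j,4]>8:
            p=onz(cw,[ce[j]],.044)[0,:2]*1000
            print('w',t[j,4],[ (round(float(np.degrees(np.arctan2(*(p-cc)[::-1]))),1)) for cc in (cen,np.array(c)*1000)])
E
python3 -c "
from hy import *
hy((.668,-.0364))"
```

```text
t 34.02 p [0.5671 0.0153 0.0288] xax [ 0.893 -0.45  -0.   ] yaw -26.77 z [-0. -0. -1.] j [-0.014  0.463  2.051 -0.     0.628  2.024] op 17.6 gf 50.0 F [-0.9 -3.4 -1.9]
Ft [0.8 3.5 1.9] M [-0.62  0.23 -0.37]
edges normal mod60 -106.4
cen [667.9 -35.9] span [30.4 30.7]
w 68 [-105.4, -106.7]
```

Request:
{"method": "step_arm", "body": {
  "grip": [0, 0, 0, 0, 0, 0, 0, 0, 0, 0, 0, 0],
  "slide": [
    [0.0004, 0.0097, 0],
    [0.0017, 0.0194, 0],
    [0.0017, 0.0194, 0],
    [-0.0044, 0.0204, 0],
    [-0.0142, 0.0222, 0],
    [-0.024, 0.0239, 0],
    [-0.0339, 0.0256, 0],
    [-0.0437, 0.0274, 0],
    [-0.0437, 0.0274, 0],
    [-0.0437, 0.0274, -0.025],
    [-0.0437, 0.0274, -0.06],
    [-0.0437, 0.0274, -0.06]
  ],
  "turn": [-5, -10, -10, -10, -10, -10, -10, -10, -10, -10, -10, -10]
}}

```text
time_s: 35.07
position: [0.519, 0.0108, 0.0938]
orientation: [-3.107, 0.459, -0.01]
force: [3.6, -1.1, 0.1]
opening: 0.195
grasp_force: 50.0
```

```bash
python3 - <<'E'
from hy import *
hy((.668,-.0364))
# nut1: line -100.3 -> wrench yaw -10.3 aligned
p=np.radians(-10.3); n=np.array([.6620,.0260]); u=np.array([np.cos(p),np.sin(p)]); v=np.array([np.sin(p),-np.cos(p)])
t=n-.1115*u-.0005*v; print(t); q=t-.045*u; togo(*q,.09,-10.3)
E
```

```text
t 35.07 p [0.519  0.0108 0.0938] xax [ 0.957 -0.289  0.006] yaw -16.81 z [ 0.007 -0.    -1.   ] j [-0.024  0.283  2.147  0.     0.705  1.84 ] op 17.8 gf 50.0 F [ 3.6 -1.1  0.1]
Ft [ 3.8  0.  -0.1] M [ 0.02 -0.11 -0.05]
edges normal mod60 -86.1
cen [662.1 -33.7] span [19.  27.4]
w 15 [-78.2, -107.7]
[0.55238622 0.04642839]
t 35.12 p [0.5182 0.0108 0.0917] xax [ 0.957 -0.289  0.005] yaw -16.82 z [ 0.006 -0.    -1.   ] j [-0.024  0.286  2.148 -0.     0.701  1.84 ] op 17.8 gf 50.0 F [ 0.2 -0.7 -2.8]
slide [-0.0223 -0.0389  0.0016] turn -6.52
```

Request:
{"method": "step_arm", "body": {
  "grip": [0, 0, 0, 0, 0, 0, 0, 0, 0, 0],
  "slide": [
    [-0.012, -0.02, 0],
    [-0.022, -0.039, 0],
    [-0.022, -0.039, 0],
    [-0.022, -0.039, 0],
    [-0.022, -0.039, 0.025],
    [-0.022, -0.039, 0.048],
    [-0.022, -0.039, 0.058],
    [-0.022, -0.039, 0.061],
    [-0.022, -0.039, 0.061],
    [-0.022, -0.039, 0.061]
  ],
  "turn": [-3, -6.5, -6.5, -6.5, -6.5, -6.5, -6.5, -6.5, -6.5, -6.5]
}}

```text
time_s: 35.95
position: [0.5067, 0.0542, 0.0284]
orientation: [-3.129, 0.283, -0.001]
force: [0.3, 0.4, -1.1]
opening: 0.191
grasp_force: 50.0
```

```bash
python3 -c "
from cr import *
corner((.662,.026),.5524,.0464,-10.3)"
```

```text
t 35.95 p [0.5067 0.0542 0.0284] xax [ 0.984 -0.18   0.   ] yaw -10.35 z [ 0.  0. -1.] j [ 0.061  0.399  2.165 -0.     0.577  1.812] op 17.4 gf 50.0 F [ 0.3  0.4 -1.1]
slide [ 0.0463 -0.0005 -0.0005] turn -0.05
t 36.0 p [0.5069 0.0543 0.0287] xax [ 0.984 -0.18   0.001] yaw -10.34 z [ 0.001  0.    -1.   ] j [ 0.061  0.398  2.165 -0.     0.577  1.812] op 17.8 gf 50.0 F [-0.4  0.7 -2. ]
nut in tool [ 1.57608621e-01 -4.80325878e-05 -1.10842812e-03] corner pix [[258.97170507  -1.60545504]]
```

Request:
{"method": "step_arm", "body": {
  "grip": [0, 0, 0, 0, 0, 0, 0, 0, 0, 0, 0, 0],
  "slide": [
    [0.006, -0.001, 0],
    [0.012, -0.001, 0],
    [0.017, -0.001, 0],
    [0.021, -0.001, 0],
    [0.025, -0.001, 0],
    [0.029, -0.001, 0],
    [0.033, -0.001, 0],
    [0.037, -0.001, 0],
    [0.041, -0.001, 0],
    [0.046, -0.001, 0],
    [0.046, -0.001, 0],
    [0.046, -0.001, 0]
  ],
  "turn": [0, 0, 0, 0, 0, 0, 0, 0, 0, 0, 0, 0]
}}

```text
time_s: 37.0
position: [0.5522, 0.0471, 0.028]
orientation: [-3.129, 0.283, -0.001]
force: [2.1, 0.7, -3.0]
opening: 0.198
grasp_force: 50.0
```

```bash
python3 -c "
from hy import *
hy((.662,.026))"
```

```text
t 37.0 p [0.5522 0.0471 0.028 ] xax [ 0.984 -0.179  0.001] yaw -10.32 z [ 0.001  0.    -1.   ] j [ 0.043  0.45   2.078 -0.     0.613  1.794] op 18.1 gf 50.0 F [ 2.1  0.7 -3. ]
Ft [ 2.  -1.1  3. ] M [ 0.36 -0.19  0.13]
edges normal mod60 -100.2
cen [662.   28.1] span [30.7 29.4]
w 72 [-98.9, -100.9]
```

Request:
{"method": "step_arm", "body": {
  "grip": [0, 0, 0, 0, 0, 0, 0],
  "slide": [
    [0.0003, -0.0078, 0],
    [0.0011, -0.0155, 0],
    [0.0024, -0.0231, 0],
    [0.0036, -0.0279, 0],
    [0.0041, -0.0298, 0],
    [0.0041, -0.0298, 0],
    [0.0041, -0.0298, 0]
  ],
  "turn": [4, 8, 12, 14.5, 15.5, 15.5, 15.5]
}}

```text
time_s: 37.63
position: [0.5605, 0.0757, 0.0278]
orientation: [3.063, -0.7, -0.001]
force: [-1.8, 3.7, -1.0]
opening: 0.191
grasp_force: 50.0
```

```bash
python3 -c "
from hy import *
hy((.662,.026))"
```

```text
t 37.63 p [0.5605 0.0757 0.0278] xax [ 0.901 -0.434 -0.001] yaw -25.73 z [-0.001  0.    -1.   ] j [0.093 0.463 2.054 0.    0.625 2.113] op 17.4 gf 50.0 F [-1.8  3.7 -1. ]
Ft [-3.2 -2.5  1. ] M [0.7  0.43 0.22]
edges normal mod60 -105.0
cen [662.   27.3] span [30.6 30.2]
w 72 [-103.3, -105.0]
```

Request:
{"method": "step_arm", "body": {
  "grip": [0, 0, 0, 0, 0, 0, 0, 0, 0, 0, 0, 0],
  "slide": [
    [0, -0.0014, 0],
    [0, -0.0014, 0],
    [0.0004, 0.0097, 0],
    [0.0017, 0.0194, 0],
    [0.0017, 0.0194, 0],
    [-0.0142, 0.0222, 0],
    [-0.024, 0.0239, 0],
    [-0.0339, 0.0256, 0],
    [-0.0437, 0.0274, 0],
    [-0.0437, 0.0274, 0],
    [-0.0437, 0.0274, -0.025],
    [-0.0437, 0.0274, -0.06]
  ],
  "turn": [0.7, 0.7, -5, -10, -10, -10, -10, -10, -10, -10, -10, -10]
}}

```text
time_s: 38.68
position: [0.508, 0.0701, 0.0866]
orientation: [3.111, -0.433, -0.007]
force: [0.4, -0.1, -1.4]
opening: 0.19
grasp_force: 50.0
```

```bash
python3 - <<'E'
from m import *
togo(.565,-.098,.10,5.7)
E
```

```text
t 38.68 p [0.508  0.0701 0.0866] xax [ 0.962 -0.273 -0.004] yaw -15.83 z [-0.005 -0.    -1.   ] j [ 0.092  0.292  2.154 -0.     0.7    1.939] op 17.3 gf 50.0 F [ 0.4 -0.1 -1.4]
slide [ 0.1006  0.1462 -0.0136] turn -21.53
```

Request:
{"method": "step_arm", "body": {
  "grip": [0, 0, 0, 0, 0, 0, 0, 0, 0],
  "slide": [
    [0, 0.01, -0.014],
    [0.015, 0.035, -0.014],
    [0.035, 0.065, -0.014],
    [0.055, 0.095, -0.014],
    [0.08, 0.125, -0.014],
    [0.1, 0.146, -0.014],
    [0.1, 0.146, -0.014],
    [0.1, 0.146, -0.014],
    [0.1, 0.146, -0.014]
  ],
  "turn": [-2, -6, -10, -14, -18, -21.5, -21.5, -21.5, -21.5]
}}

```text
time_s: 39.43
position: [0.566, -0.0974, 0.1017]
orientation: [-3.138, -0.154, 0.001]
force: [0.3, 0.7, -2.2]
opening: 0.192
grasp_force: 50.0
```

```bash
python3 -c "
from hx import *
cv2.imwrite('pics/w17.png',hx())
togo(.4865,-.344,.12,15.8)"
```

```text
t 39.43 p [ 0.566  -0.0974  0.1017] xax [ 0.995  0.098 -0.   ] yaw 5.61 z [-0.  0. -1.] j [-0.211  0.347  2.033  0.     0.762  1.262] op 17.5 gf 50.0 F [ 0.3  0.7 -2.2]
pix [197.  77.] mod (array([667.6, -31. ]), array([39.2, 51.6]), 4.84)
flat normal mod60 15.25 mean width 27.91102393795961 cen [668.5 -36.5] -> line [-104.8, -164.8]
w 36 [206.3  81.1] ang -105.1 r 11.1
pix [119.  78.] mod (array([662. ,  25.4]), array([51. , 51.9]), 95.4)
flat normal mod60 15.75 mean width 27.223253099892304 cen [662.3  24.7] -> line [-104.2, -164.2]
w 31 [124.1  81.5] ang -107.4 r 9.4
r 30 [147.6  88.3] ang -106.3 r 19.3
t 39.48 p [ 0.5658 -0.097   0.1017] xax [ 0.995  0.099 -0.001] yaw 5.66 z [-0.001  0.    -1.   ] j [-0.21   0.346  2.034  0.     0.762  1.262] op 17.4 gf 50.0 F [ 0.4 -0.5 -2.2]
slide [-0.1033  0.238  -0.0183] turn -10.14
```

Request:
{"method": "step_arm", "body": {
  "grip": [0, 0, 0, 0, 0, 0, 0, 0, 0, 0, 0, 0],
  "slide": [
    [-0.01, 0.005, -0.02],
    [-0.035, 0.02, -0.03],
    [-0.06, 0.045, -0.03],
    [-0.08, 0.075, -0.03],
    [-0.1, 0.105, -0.03],
    [-0.109, 0.14, -0.03],
    [-0.109, 0.17, -0.03],
    [-0.109, 0.2, -0.03],
    [-0.109, 0.23, -0.03],
    [-0.109, 0.248, -0.03],
    [-0.109, 0.248, -0.03],
    [-0.109, 0.248, -0.03]
  ],
  "turn": [0, 0, -1, -2, -2.5, -2.5, -2.5, -2.5, -2.5, -2.5, -2.5, -2.5]
}}

```text
time_s: 40.48
position: [0.4823, -0.3548, 0.1317]
orientation: [-3.133, -0.223, 0.001]
force: [-0.0, 0.6, -3.1]
opening: 0.195
grasp_force: 50.0
```

```bash
python3 - <<'E'
from m import *
togo(.481,-.354,.009,8)
im,cw=cam('wrist'); h=cv2.cvtColor(im,cv2.COLOR_BGR2HSV); H,S,V=h[...,0],h[...,1],h[...,2]
c=blob((H>100)&(H<125)&(S>120)&(V>120),(150,0,420,240)); r=rect(cw,cv2.convexHull(c),.003); print(r)
P=cv2.convexHull(c).reshape(-1,2); print(P[P[:,1].argmin()],np.round(onz(cw,P,.003)[:,:2].max(0),3))
E
```

```text
t 40.48 p [ 0.4823 -0.3548  0.1317] xax [ 0.99   0.142 -0.   ] yaw 8.15 z [-0.  0. -1.] j [-0.673  0.334  1.977  0.     0.831  0.755] op 17.8 gf 50.0 F [-0.   0.6 -3.1]
slide [-0.0011 -0.0009  0.1227] turn 0.15
(array([ 538.7, -354.6]), array([138.5, 251. ]), 3.6)
[272   0] [ 0.668 -0.278]
```

Request:
{"method": "step_arm", "body": {
  "grip": [0, 0, 0, 0, 0, 0, 0, 0],
  "slide": [
    [0, 0, 0.04],
    [0, 0, 0.08],
    [0, 0, 0.105],
    [0, 0, 0.117],
    [0, 0, 0.12],
    [0, 0, 0.122],
    [0, 0, 0.123],
    [0, 0, 0.123]
  ],
  "turn": [0, 0, 0, 0, 0, 0, 0, 0]
}}

```text
time_s: 41.2
position: [0.4832, -0.3557, 0.0104]
orientation: [3.132, 0.224, 0.003]
force: [0.1, -0.8, -1.9]
opening: 0.194
grasp_force: 50.0
```

Request:
{"method": "step_arm", "body": {
  "grip": [0, 0],
  "slide": [
    [0, 0, 0.001],
    [0, 0, 0.001]
  ],
  "turn": [0, 0]
}}

```text
time_s: 41.37
position: [0.4828, -0.3556, 0.0089]
orientation: [3.133, 0.224, 0.002]
force: [0.3, 1.1, 4.1]
opening: 0.194
grasp_force: 50.0
```

Contact made. I release, rise, and head back to the cover.

Request:
{"method": "step_arm", "body": {
  "grip": [0.04, 0.04, 0.04, 0.04, 0.04, 0.05, 0.05, 0.05, 0.05, 0.05, 0.05, 0.05],
  "slide": [
    [0, 0, 0],
    [0, 0, 0],
    [0, 0, 0],
    [0, 0, -0.03],
    [0, 0, -0.07],
    [0, 0, -0.11],
    [0, 0, -0.15],
    [0, 0, -0.18],
    [0, 0, -0.21],
    [0, 0, -0.21],
    [0, 0, -0.21],
    [0, 0, -0.21]
  ],
  "turn": [0, 0, 0, 0, 0, 0, 0, 0, 0, 0, 0, 0]
}}

```text
time_s: 42.37
position: [0.4819, -0.3549, 0.2173]
orientation: [-3.133, -0.224, 0.001]
force: [-0.0, -0.1, -1.4]
opening: 0.552
grasp_force: 0.0
```

```bash
python3 - <<'E'
from m import *
im,cw=cam('wrist'); h=cv2.cvtColor(im,cv2.COLOR_BGR2HSV); H,S,V=h[...,0],h[...,1],h[...,2]
c=blob((H<20)&(S>120)&(V>90),(235,130,285,240)); print('wrench',rect(cw,c,.021))
im,cw=cam('top'); V=im.max(2)
h=cv2.cvtColor(im,cv2.COLOR_BGR2HSV)
c=blob(V<60,(145,140,205,220)); print('handle',rect(cw,c,.033))
g=blob((h[...,0]>50)&(h[...,0]<75)&(h[...,1]>120),(120,120,230,240)); print('green',rect(cw,g,.003))
togo(.53,.05,.24,60)
E
```

```text
wrench (array([ 483.3, -356.6]), array([15. , 95.1]), 7.88)
handle (array([518.3, 316. ]), array([14.1, 49.3]), 88.98)
green (array([520.6, 320.4]), array([135.1, 286.6]), 172.62)
t 42.47 p [ 0.4817 -0.3547  0.2165] xax [ 0.99   0.142 -0.001] yaw 8.18 z [-0.002  0.001 -1.   ] j [-0.674  0.219  1.942  0.     0.983  0.754] op 50.1 gf 0.0 F [ 1.   0.6 -0.8]
slide [ 0.1054 -0.3938 -0.0231] turn -51.82
```

Request:
{"method": "step_arm", "body": {
  "grip": [0.05, 0.05, 0.05, 0.05, 0.05, 0.05, 0.05, 0.05, 0.05, 0.05, 0.05, 0.05],
  "slide": [
    [0.01, -0.035, -0.02],
    [0.02, -0.07, -0.02],
    [0.03, -0.105, -0.02],
    [0.04, -0.14, -0.02],
    [0.05, -0.175, -0.02],
    [0.06, -0.21, -0.02],
    [0.07, -0.245, -0.02],
    [0.08, -0.28, -0.02],
    [0.088, -0.315, -0.02],
    [0.096, -0.35, -0.02],
    [0.105, -0.394, -0.02],
    [0.105, -0.394, -0.02]
  ],
  "turn": [-4, -8, -12, -16, -20, -25, -30, -35, -40, -45, -52, -52]
}}

```text
time_s: 43.47
position: [0.5296, 0.0544, 0.2367]
orientation: [-2.708, -1.589, 0.002]
force: [-0.4, -1.5, -0.3]
opening: 0.548
grasp_force: 0.0
```

```bash
python3 - <<'E'
from m import *
togo(.524,.34,.22,82.3)
E
```

```text
t 43.47 p [0.5296 0.0544 0.2367] xax [ 0.488  0.873 -0.   ] yaw 60.79 z [-0.002  0.001 -1.   ] j [5.800e-02 8.500e-02 2.057e+00 1.000e-03 1.001e+00 5.670e-01] op 50.0 gf 0.0 F [-0.4 -1.5 -0.3]
slide [ 0.2465 -0.1443  0.0169] turn -21.51
```

Request:
{"method": "step_arm", "body": {
  "grip": [0.05, 0.05, 0.05, 0.05, 0.05, 0.05, 0.05, 0.05, 0.05, 0.05],
  "slide": [
    [0.03, -0.018, 0.01],
    [0.065, -0.038, 0.017],
    [0.1, -0.058, 0.017],
    [0.135, -0.079, 0.017],
    [0.17, -0.1, 0.017],
    [0.205, -0.12, 0.017],
    [0.2465, -0.144, 0.017],
    [0.2465, -0.144, 0.017],
    [0.2465, -0.144, 0.017],
    [0.2465, -0.144, 0.017]
  ],
  "turn": [-3, -6, -9, -12, -15, -18, -21.5, -21.5, -21.5, -21.5]
}}

```text
time_s: 44.3
position: [0.5272, 0.3347, 0.2196]
orientation: [-2.377, -2.054, 0.003]
force: [0.8, 0.7, -1.2]
opening: 0.546
grasp_force: 0.0
```

```bash
python3 - <<'E'
from m import *
st(); im,cw=cam('wrist'); cv2.imwrite('pics/w18.png',im); V=im.max(2)
q=proj(cw,[[.520,.318,.033]])[0]; print(q)
c=blob(V<60,(int(q[0]-30),int(q[1]-45),int(q[0]+30),int(q[1]+35))); r=rect(cw,c,.033); print('handle',r,cv2.boundingRect(c))
hsv=cv2.cvtColor(im,cv2.COLOR_BGR2HSV); gm=((hsv[...,0]>45)&(hsv[...,0]<85)&(hsv[...,1]>100)).astype(np.uint8)
# cover: grey area inside hull of the green
hu=cv2.convexHull(np.vstack([k for k in cv2.findContours(gm,0,1)[0] if cv2.contourArea(k)>40])); print('green',rect(cw,hu,.003))
mk=np.zeros(V.shape,np.uint8); cv2.fillConvexPoly(mk,hu,1); cvm=((mk>0)&(hsv[...,1]<60)&(V>100)).astype(np.uint8); cvm[225:]=0
c=blob(cv2.morphologyEx(cvm,cv2.MORPH_OPEN,np.ones((3,3)))); print('cover',rect(cw,cv2.convexHull(c),.007),cv2.boundingRect(c))
E
```

```text
t 44.3 p [0.5272 0.3347 0.2196] xax [ 0.145  0.989 -0.001] yaw 81.68 z [-0.002 -0.001 -1.   ] j [ 0.528  0.257  1.888 -0.     0.999  0.674] op 49.8 gf 0.0 F [ 0.8  0.7 -1.2]
[255.15211854 186.44914347]
handle (array([521.2, 309.9]), array([10.8, 25.2]), 81.68) (253, 183, 9, 19)
green (array([521.4, 321.1]), array([138.3, 287.6]), 172.57)
cover (array([522. , 318.6]), array([ 83.4, 270.6]), 172.65) (159, 151, 196, 59)
```

```bash
python3 - <<'E'
from m import *
togo(.5215,.3188,.0125,82.6)
E
```

```text
t 44.35 p [0.5275 0.334  0.2199] xax [ 0.146  0.989 -0.001] yaw 81.62 z [-0.001 -0.001 -1.   ] j [ 0.527  0.256  1.888 -0.     0.999  0.674] op 49.9 gf 0.0 F [ 0.1 -0.4 -1. ]
slide [-0.0157 -0.0034  0.2075] turn -0.98
```

Request:
{"method": "step_arm", "body": {
  "grip": [0.05, 0.05, 0.05, 0.05, 0.05, 0.05, 0.05, 0.05, 0, 0, 0, 0],
  "slide": [
    [-0.0155, -0.0034, 0.03],
    [-0.0155, -0.0034, 0.07],
    [-0.0155, -0.0034, 0.11],
    [-0.0155, -0.0034, 0.15],
    [-0.0155, -0.0034, 0.18],
    [-0.0155, -0.0034, 0.2],
    [-0.0155, -0.0034, 0.207],
    [-0.0155, -0.0034, 0.207],
    [-0.0155, -0.0034, 0.207],
    [-0.0155, -0.0034, 0.207],
    [-0.0155, -0.0034, 0.207],
    [-0.0155, -0.0034, 0.207]
  ],
  "turn": [-1, -1, -1, -1, -1, -1, -1, -1, -1, -1, -1, -1],
  "squeeze": 50
}}

```text
time_s: 45.35
position: [0.5229, 0.3207, 0.0153]
orientation: [2.358, 2.075, 0.003]
force: [-0.5, 0.5, 0.2]
opening: 0.285
grasp_force: 0.0
```

Request:
{"method": "step_arm", "body": {
  "grip": [0, 0, 0, 0, 0, 0, 0, 0, 0, 0, 0],
  "slide": [
    [0, 0, 0],
    [0, 0, 0],
    [0, 0, 0],
    [0, 0, -0.005],
    [0, 0, -0.02],
    [0, 0, -0.05],
    [0, 0, -0.09],
    [0, 0, -0.13],
    [0, 0, -0.16],
    [0, 0, -0.17],
    [0, 0, -0.17]
  ],
  "turn": [0, 0, 0, 0, 0, 0, 0, 0, 0, 0, 0]
}}

```text
time_s: 46.27
position: [0.5233, 0.321, 0.1866]
orientation: [2.358, 2.075, 0.007]
force: [0.4, -0.8, -4.3]
opening: 0.173
grasp_force: 50.0
```

```bash
python3 - <<'E'
from m import *
s,R=st(); im,(c,W)=cam('wrist'); cv2.imwrite('pics/w19.png',im)
cwT=(c,np.array(c['mount'])); hsv=cv2.cvtColor(im,cv2.COLOR_BGR2HSV); g=cv2.cvtColor(im,6)
# hole rims of the cover near w2's (88,239),(432,239); far edge near row 180
for x0 in (70,414):
    sub=g[222:256,x0:x0+36].astype(int); med=np.median(sub); m=(abs(sub-med)>14).astype(np.uint8)
    k=max(cv2.findContours(m,0,1)[0],key=cv2.contourArea); x,y,w,h=cv2.boundingRect(k); print('hole px',x+x0,y+222,w,h,med)
    print(np.round(onz(cwT,[[x+x0+w/2-.5,y+222+h/2-.5]],.0055)*1000,1))
for col in (120,200,330,400):
    a=hsv[150:215,col].astype(int); print(col,[int(v) for v in a[::4,1]])
togo(.6685,-.0363,.20,5.7)
E
```

```text
t 46.27 p [0.5233 0.321  0.1866] xax [0.127 0.992 0.003] yaw 82.69 z [ 0.004  0.002 -1.   ] j [ 0.512  0.278  1.929 -0.     0.93   0.64 ] op 15.8 gf 50.0 F [ 0.4 -0.8 -4.3]
hole px 80 226 20 17 183.0
[[  -1.1 -116.8    5.5]]
hole px 420 226 21 17 182.0
[[ -1.3 120.    5.5]]
120 [11, 9, 12, 12, 11, 11, 9, 21, 20, 21, 23, 21, 20, 24, 20, 23, 20]
200 [185, 180, 190, 186, 181, 185, 159, 23, 20, 19, 20, 23, 19, 24, 23, 22, 20]
330 [194, 196, 189, 196, 193, 192, 157, 22, 22, 22, 22, 20, 17, 21, 23, 20, 23]
400 [193, 201, 207, 170, 10, 12, 11, 20, 24, 24, 20, 19, 21, 24, 25, 20, 22]
t 46.32 p [0.5222 0.3204 0.1841] xax [0.127 0.992 0.001] yaw 82.69 z [ 0.001  0.001 -1.   ] j [0.512 0.281 1.931 0.    0.928 0.64 ] op 16.0 gf 50.0 F [-0.   0.5 -4.4]
slide [-0.3352  0.1905 -0.0159] turn 76.99
```

```bash
python3 - <<'E'
from m import *
togo(.57,-.046,.185,5.7)
E
```

```text
t 46.32 p [0.5222 0.3204 0.1841] xax [0.127 0.992 0.001] yaw 82.69 z [ 0.001  0.001 -1.   ] j [0.512 0.281 1.931 0.    0.928 0.64 ] op 16.0 gf 50.0 F [-0.   0.5 -4.4]
slide [-0.3574  0.094  -0.001 ] turn 76.99
```

Request:
{"method": "step_arm", "body": {
  "grip": [0, 0, 0, 0, 0, 0, 0, 0, 0, 0, 0, 0],
  "slide": [
    [-0.025, 0.006, -0.02],
    [-0.055, 0.014, -0.02],
    [-0.085, 0.022, -0.02],
    [-0.115, 0.03, -0.02],
    [-0.145, 0.038, -0.02],
    [-0.175, 0.046, -0.02],
    [-0.205, 0.054, -0.02],
    [-0.235, 0.062, -0.02],
    [-0.265, 0.07, -0.02],
    [-0.295, 0.078, -0.02],
    [-0.325, 0.086, -0.02],
    [-0.357, 0.094, -0.02]
  ],
  "turn": [5, 11, 17, 23, 30, 37, 44, 51, 58, 65, 71, 77]
}}

```text
time_s: 47.32
position: [0.5685, -0.047, 0.201]
orientation: [-3.137, -0.148, 0.006]
force: [0.1, -0.6, -4.2]
opening: 0.171
grasp_force: 50.0
```

Request:
{"method": "step_arm", "body": {
  "grip": [0, 0, 0, 0],
  "slide": [
    [0, 0, 0],
    [0, 0, 0],
    [0, 0, 0],
    [0, 0, 0]
  ],
  "turn": [0, 0, 0, 0]
}}

```text
time_s: 47.65
position: [0.5692, -0.0449, 0.2026]
orientation: [-3.137, -0.158, 0.003]
force: [-0.7, -0.5, -3.8]
opening: 0.171
grasp_force: 50.0
```

```bash
cat > pins.py <<'E'
from m import *
def dark(g,x,y,w,h):
    x,y=max(0,int(x)),max(0,int(y)); sub=g[y:y+h,x:x+w].astype(int); med=np.median(sub); m=(sub<med-18).astype(np.uint8)
    k=max(cv2.findContours(m,0,1)[0],key=cv2.contourArea); b=cv2.boundingRect(k); return (b[0]+x,b[1]+y,b[2],b[3])
def pins(z=.071):
    s,R=st(); im,cw=cam('wrist'); cv2.imwrite('pics/p.png',im); g=cv2.cvtColor(im,6); P=[]
    for e in ((.6565,.0825),(.6815,-.1545)):
        q=proj(cw,[[*e,z]])[0]; b=dark(g,q[0]-14,q[1]-14,29,29); u=[b[0]+b[2]/2-.5,b[1]+b[3]/2-.5]; p=onz(cw,[u],z)[0]; P.append(p[:2]); print('pin exp',np.round(q,1),'box',b,np.round(p,4))
    P=np.array(P); d=P[0]-P[1]; print('mid',P.mean(0),'len',np.hypot(*d),'yaw',np.degrees(np.arctan2(d[1],d[0]))-90)
    Q=[]; cT=(cw[0],np.array(cw[0]['mount']))
    for x0 in(70,414):
        b=dark(g,x0,222,36,34); Q.append(onz(cT,[[b[0]+b[2]/2-.5,b[1]+b[3]/2-.5]],.0055)[0]); print('hole',b,np.round(Q[-1]*1000,1))
E
python3 -c "
from pins import *
pins()"
```

```text
t 47.65 p [ 0.5692 -0.0449  0.2026] xax [ 0.995  0.101 -0.002] yaw 5.77 z [-0.002  0.    -1.   ] j [-0.12   0.193  2.003  0.     0.947  1.35 ] op 15.6 gf 50.0 F [-0.7 -0.5 -3.8]
pin exp [144.1  92.7] box (153, 78, 6, 29) [0.6583 0.0709 0.071 ]
pin exp [376.5  91.5] box (362, 77, 7, 29) [ 0.6808 -0.1427  0.071 ]
mid [ 0.66951664 -0.03590891] len 0.21470815170674346 yaw 6.014364569632718
hole (80, 226, 20, 16) [   1.  -117.6    5.5]
hole (420, 226, 20, 17) [  0.5 118.7   5.5]
```

```bash
sed -i "s/dark(g,q\[0\]-14,q\[1\]-14,29,29)/dark(g,q[0]-6,q[1]-10,13,21)/; s/'box',b/'box',b,/" pins.py; sed -i "s/b,,/b,/" pins.py; python3 -c "
from pins import *
pins()
im=cv2.imread('pics/p.png');g=cv2.cvtColor(im,6)
for x in(144,376):
    print(g[82:104:1,x-10:x+11:2])"
```

```text
t 47.7 p [ 0.5694 -0.0448  0.203 ] xax [ 0.995  0.101 -0.001] yaw 5.79 z [-0.001  0.    -1.   ] j [-0.119  0.193  2.003  0.     0.947  1.35 ] op 15.6 gf 50.0 F [-0.1 -0.1 -3.7]
pin exp [144.4  93. ] box (138, 85, 13, 18) [0.656 0.083 0.071]
pin exp [376.3  91.9] box (372, 89, 11, 13) [ 0.6786 -0.1559  0.071 ]
mid [ 0.667288   -0.03645259] len 0.2398941411258445 yaw 5.422862376671603
hole (80, 226, 20, 16) [   1.  -117.6    5.5]
hole (420, 226, 20, 17) [  0.5 118.7   5.5]
[[173 170 224 244 246 244 240 241 240 228 134]
 [172 171 220 245 244 244 240 239 240 231 143]
 [165 170 220 245 245 244 240 239 241 234 144]
 [168 165 217 244 244 245 242 240 240 234 145]
 [166 163 215 245 244 245 241 239 241 235 147]
 [165 163 206 243 245 244 243 239 240 235 145]
 [164 165 207 243 245 245 242 241 240 237 147]
 [167 166 197 242 241 237 239 240 240 236 154]
 [167 169 195 237 220 202 220 230 241 237 164]
 [171 169 186 221 181 160 159 198 238 241 180]
 [172 173 177 202 181 161 130 157 229 239 190]
 [171 172 171 194 195 175 134 124 217 240 195]
 [168 169 170 193 201 182 139 111 203 240 201]
 [167 172 171
[... 745 characters left out ...]
 188 244 246 242 229 219 228 231 172 156]
 [112 193 245 243 216 175 166 195 224 168 155]
 [111 203 246 232 155 127 157 179 206 166 151]
 [115 212 246 204 111 126 180 194 192 160 155]
 [116 222 246 176 101 131 194 202 192 159 158]
 [116 228 246 169  95 133 187 194 195 166 162]
 [118 229 245 182  97 125 165 188 201 168 166]
 [120 231 245 215 123 125 152 193 209 168 169]
 [121 233 246 239 181 162 186 223 214 172 169]
 [126 234 245 247 232 218 229 238 214 163 166]
 [132 238 246 246 244 239 241 240 206 165 162]
 [136 239 245 246 245 241 240 239 200 163 163]
 [144 241 245 245 243 240 240 239 195 161 165]
 [155 241 245 245 243 241 240 239 192 159 159]
 [161 244 246 245 243 241 240 238 185 160 157]]
```

```bash
python3 - <<'E'
from m import *
togo(.6674,-.0355,.105,5.85)
E
```

```text
t 47.75 p [ 0.5696 -0.0448  0.2033] xax [ 0.995  0.101 -0.001] yaw 5.79 z [-0.001  0.    -1.   ] j [-0.119  0.193  2.003  0.     0.947  1.351] op 15.9 gf 50.0 F [-0.6  0.  -3.2]
slide [0.0983 0.0007 0.0982] turn -0.06
```

Request:
{"method": "step_arm", "body": {
  "grip": [0, 0, 0, 0, 0, 0, 0, 0, 0],
  "slide": [
    [0.03, 0, 0],
    [0.065, 0, 0],
    [0.098, 0.001, 0],
    [0.098, 0.001, 0.03],
    [0.098, 0.001, 0.06],
    [0.098, 0.001, 0.085],
    [0.098, 0.001, 0.098],
    [0.098, 0.001, 0.098],
    [0.098, 0.001, 0.098]
  ],
  "turn": [0, 0, 0, 0, 0, 0, 0, 0, 0]
}}

```text
time_s: 48.5
position: [0.6676, -0.0366, 0.1062]
orientation: [-3.138, -0.157, 0.001]
force: [0.4, 0.5, -3.0]
opening: 0.171
grasp_force: 50.0
```

```bash
python3 - <<'E'
from m import *
togo(.6674,-.0355,.0855,5.85)
E
```

```text
t 48.5 p [ 0.6676 -0.0366  0.1062] xax [ 0.995  0.1   -0.   ] yaw 5.72 z [-0.001  0.    -1.   ] j [-0.09   0.466  1.838  0.     0.838  1.381] op 15.6 gf 50.0 F [ 0.4  0.5 -3. ]
slide [-0.0001 -0.0011  0.0207] turn -0.13
```

Request:
{"method": "step_arm", "body": {
  "grip": [0, 0, 0, 0, 0, 0, 0],
  "slide": [
    [0, -0.001, 0.006],
    [0, -0.001, 0.012],
    [0, -0.001, 0.017],
    [0, -0.001, 0.021],
    [0, -0.001, 0.025],
    [0, -0.001, 0.028],
    [0, -0.001, 0.028]
  ],
  "turn": [0, 0, 0, 0, 0, 0, 0]
}}

```text
time_s: 49.08
position: [0.6675, -0.0361, 0.0778]
orientation: [-3.138, -0.156, 0.0]
force: [0.1, -0.2, -3.3]
opening: 0.172
grasp_force: 50.0
```

Request:
{"method": "step_arm", "body": {
  "grip": [0, 0, 0, 0],
  "slide": [
    [0, 0, 0.002],
    [0, 0, 0.003],
    [0, 0, 0.003],
    [0, 0, 0.003]
  ],
  "turn": [0, 0, 0, 0]
}}

```text
time_s: 49.42
position: [0.6677, -0.036, 0.0775]
orientation: [-3.138, -0.156, 0.001]
force: [-18.3, 0.5, 34.6]
opening: 0.17
grasp_force: 50.0
```

The height matches the seated pose: the grip offset was about 12 mm, so 66 + 12 ≈ 78 mm. I relax the push, then release.

Request:
{"method": "step_arm", "body": {
  "grip": [0, 0, 0, 0.04, 0.04, 0.04, 0.04, 0.05, 0.05, 0.05, 0.05, 0.05],
  "slide": [
    [0, 0, -0.001],
    [0, 0, -0.0025],
    [0, 0, -0.0025],
    [0, 0, -0.0025],
    [0, 0, -0.0025],
    [0, 0, -0.0025],
    [0, 0, -0.03],
    [0, 0, -0.07],
    [0, 0, -0.11],
    [0, 0, -0.15],
    [0, 0, -0.19],
    [0, 0, -0.22]
  ],
  "turn": [0, 0, 0, 0, 0, 0, 0, 0, 0, 0, 0, 0]
}}

```text
time_s: 50.42
position: [0.6681, -0.0361, 0.2988]
orientation: [3.137, 0.156, 0.005]
force: [0.6, 0.0, 0.5]
opening: 0.548
grasp_force: 0.0
```

```bash
python3 - <<'E'
from m import *
s,R=st(); im,cw=cam('wrist'); cv2.imwrite('pics/w20.png',im); h=cv2.cvtColor(im,cv2.COLOR_BGR2HSV); g=cv2.cvtColor(im,6)
q=proj(cw,[[.6557,.0824,.071],[.6800,-.1546,.071],[.668,-.036,.07]]); print(q)
for a,b in q[:2]:
    a,b=int(round(a)),int(round(b)); print(g[b-10:b+11,a-10:a+11:2])
S,V=h[...,1],h[...,2]; c=blob((V<75),(int(q[2][0]-20),int(q[2][1]-35),int(q[2][0]+20),int(q[2][1]+25))); print('handle',rect(cw,c,.096))
# cover outline: edges at z=.070, both ends
for z in (.070,.080):
    print(z,np.round(proj(cw,[[.6679+np.cos(.102)*x-np.sin(.102)*y,-.0361+np.sin(.102)*x+np.cos(.102)*y,z] for x,y in((.042,.136),(.042,-.136),(-.042,.136),(-.042,-.136))]),1).tolist())
E
```

```text
t 50.42 p [ 0.6681 -0.0361  0.2988] xax [0.995 0.099 0.003] yaw 5.68 z [ 0.003 -0.    -1.   ] j [-0.089  0.245  1.747 -0.     1.146  1.383] op 49.9 gf 0.0 F [0.6 0.  0.5]
[[177.55384845 169.73698949]
 [340.60432592 169.17016577]
 [259.02720026 169.18052941]]
[[161 162 164 163 163 163 161 164 164 162 161]
 [161 162 159 161 164 163 162 160 162 162 163]
 [161 160 163 161 163 162 160 160 160 163 164]
 [162 160 161 163 164 165 162 163 161 160 163]
 [163 162 163 163 163 161 161 161 161 162 162]
 [162 157 162 164 184 176 179 167 158 162 161]
 [160 158 155 173 219 189 200 185 161 160 163]
 [165 161 158 175 213 163 191 195 162 161 162]
 [163 163 158 164 185 138 161 194 161 161 162]
 [164 165 161 149 172 142 143 189 164 159 162]
 [162 165 161 140 180 156 160 199 163 162 162]
 [161 164 164 138 179 162 192 203 163 162 161]
 [162 162 161 143 166 173 207 202 162 163 164]
 [161 164 165 147 154 159 186 173 160 163 160]
 [163 160 163 151 154 156 163 159 160 163 163]
 [162 159 161 162 160 162 163 161 164 163 163]
 [163 165 162 165 163 165 166 162 161 163 164]
 [163 159 165 166 163 165 164 162 162 161 
[... 632 characters left out ...]
79 135 147 181 132 163 163 158]
 [164 162 162 196 171 162 186 136 163 162 164]
 [165 162 164 208 220 177 194 143 162 163 160]
 [166 162 162 203 232 191 205 150 163 159 163]
 [166 162 164 181 198 179 179 146 161 163 164]
 [163 164 161 164 162 156 161 154 163 163 161]
 [160 160 159 160 161 160 160 158 161 165 161]
 [160 163 167 161 164 162 161 162 162 165 161]
 [162 163 162 163 162 165 158 161 162 165 162]
 [160 159 163 165 164 163 161 162 163 163 158]
 [161 159 163 167 165 160 163 161 163 163 161]]
handle (array([669.8, -36.5]), array([12.6, 49. ]), 5.66)
0.07 [[163.4, 140.6], [354.6, 140.0], [169.0, 196.9], [349.4, 196.3]]
0.08 [[161.0, 141.4], [356.9, 140.7], [166.9, 199.0], [351.5, 198.4]]
```

```bash
python3 - <<'E'
from m import *
im,cw=cam('wrist'); h=cv2.cvtColor(im,cv2.COLOR_BGR2HSV); g=cv2.cvtColor(im,6).astype(int)
print('row168 L',g[168,150:180].tolist()); print('R',g[168,338:368].tolist())
im,cw=cam('top'); h=cv2.cvtColor(im,cv2.COLOR_BGR2HSV); H,S,V=h[...,0],h[...,1],h[...,2]
print('wrench',rect(cw,blob((H<18)&(S>150)&(V>100),(335,150,385,215)),.018))
E
```

```text
row168 L [157, 158, 160, 163, 158, 160, 162, 163, 163, 160, 159, 157, 164, 162, 161, 163, 164, 162, 161, 163, 158, 160, 161, 157, 153, 177, 207, 208, 193, 180]
R [157, 139, 151, 184, 195, 181, 160, 160, 165, 166, 167, 165, 161, 160, 158, 157, 155, 157, 160, 156, 153, 154, 155, 156, 154, 158, 159, 159, 158, 159]
wrench (array([ 441.6, -320.9]), array([13.5, 92.9]), 19.29)
```

The wrench has been knocked aside to about (0.442, −0.321) at 19°, with its head off the mat. I'll go and put it back.

```bash
python3 - <<'E'
from m import *
togo(.47,-.312,.22,19)
E
```

```text
t 50.57 p [ 0.6688 -0.0361  0.2979] xax [0.995 0.099 0.005] yaw 5.68 z [ 0.005 -0.    -1.   ] j [-0.089  0.246  1.747 -0.     1.143  1.383] op 50.3 gf 0.0 F [-1.2 -0.3 -1.2]
slide [-0.2255  0.2548  0.0771] turn -13.32
```

Request:
{"method": "step_arm", "body": {
  "grip": [0.05, 0.05, 0.05, 0.05, 0.05, 0.05, 0.05, 0.05, 0.05, 0.05, 0.05, 0.05],
  "slide": [
    [-0.02, 0.024, 0],
    [-0.045, 0.05, 0],
    [-0.07, 0.078, 0],
    [-0.095, 0.106, 0],
    [-0.12, 0.135, 0],
    [-0.145, 0.163, 0.01],
    [-0.17, 0.191, 0.03],
    [-0.195, 0.22, 0.05],
    [-0.2255, 0.255, 0.077],
    [-0.2255, 0.255, 0.077],
    [-0.2255, 0.255, 0.077],
    [-0.2255, 0.255, 0.077]
  ],
  "turn": [-2, -4, -6, -8, -10, -12, -13.3, -13.3, -13.3, -13.3, -13.3, -13.3]
}}

```text
time_s: 51.57
position: [0.4679, -0.312, 0.217]
orientation: [-3.098, -0.516, 0.002]
force: [0.6, 0.6, 0.1]
opening: 0.546
grasp_force: 0.0
```

```bash
python3 - <<'E'
from m import *
im,cw=cam('wrist'); h=cv2.cvtColor(im,cv2.COLOR_BGR2HSV); H,S,V=h[...,0],h[...,1],h[...,2]
q=proj(cw,[[.4416,-.3209,.02]])[0]; print(q)
c=blob((H<20)&(S>120)&(V>90),(int(q[0]-40),int(q[1]-60),int(q[0]+40),min(240,int(q[1]+50)))); r=rect(cw,c,.021); print('wrench',r,cv2.boundingRect(c))
p=c.reshape(-1,2); f=p[p[:,1]<=p[:,1].min()+1].mean(0); e=onz(cw,[f],.021)[0]; y=np.radians(r[2]); print('head end of handle',e,'-> origin',e[:2]-.05*np.array([np.cos(y),np.sin(y)]))
togo(r[0][0]/1000,r[0][1]/1000,.008,r[2])
E
```

```text
[259.12125055 192.87214526]
wrench (array([ 444.1, -322.1]), array([15.2, 96.1]), 18.6) (255, 157, 12, 68)
head end of handle [ 0.48932569 -0.30654245  0.021     ] -> origin [ 0.44193727 -0.32249041]
t 51.62 p [ 0.4687 -0.3117  0.2178] xax [ 0.946  0.325 -0.   ] yaw 18.96 z [-0.  0. -1.] j [-0.628  0.16   2.011  0.     0.971  0.611] op 50.1 gf 0.0 F [ 0.6  0.1 -0.1]
slide [-0.0266  0.002   0.2098] turn 0.36
```

Request:
{"method": "step_arm", "body": {
  "grip": [0.045, 0.045, 0.045, 0.045, 0.045, 0.045, 0.045, 0.045, 0, 0, 0, 0],
  "slide": [
    [-0.015, 0.002, 0.04],
    [-0.026, 0.002, 0.08],
    [-0.026, 0.002, 0.12],
    [-0.026, 0.002, 0.16],
    [-0.026, 0.002, 0.19],
    [-0.026, 0.002, 0.204],
    [-0.026, 0.002, 0.209],
    [-0.026, 0.002, 0.209],
    [-0.026, 0.002, 0.209],
    [-0.026, 0.002, 0.209],
    [-0.026, 0.002, 0.209],
    [-0.026, 0.002, 0.209]
  ],
  "turn": [0, 0.4, 0.4, 0.4, 0.4, 0.4, 0.4, 0.4, 0.4, 0.4, 0.4, 0.4],
  "squeeze": 50
}}

```text
time_s: 52.62
position: [0.445, -0.3228, 0.0101]
orientation: [3.099, 0.507, 0.002]
force: [0.0, 2.5, 1.6]
opening: 0.235
grasp_force: 1.1
```

Request:
{"method": "step_arm", "body": {
  "grip": [0, 0, 0, 0, 0, 0, 0, 0],
  "slide": [
    [0, 0, 0],
    [0, 0, 0],
    [0, 0, 0],
    [0, 0, -0.005],
    [0, 0, -0.02],
    [0, 0, -0.04],
    [0, 0, -0.05],
    [0, 0, -0.05]
  ],
  "turn": [0, 0, 0, 0, 0, 0, 0, 0]
}}

```text
time_s: 53.28
position: [0.4455, -0.3233, 0.0611]
orientation: [3.098, 0.507, 0.004]
force: [0.6, -1.2, -1.7]
opening: 0.196
grasp_force: 50.0
```

```bash
python3 - <<'E'
from m import *
togo(.481,-.355,.059,6)
E
```

```text
t 53.28 p [ 0.4455 -0.3233  0.0611] xax [0.948 0.319 0.002] yaw 18.58 z [ 0.003 -0.002 -1.   ] j [-0.67   0.384  2.087 -0.     0.667  0.576] op 17.9 gf 50.0 F [ 0.6 -1.2 -1.7]
slide [0.0236 0.0413 0.0023] turn 12.58
```

Request:
{"method": "step_arm", "body": {
  "grip": [0, 0, 0, 0, 0, 0, 0, 0, 0, 0, 0, 0],
  "slide": [
    [0.008, 0.014, 0],
    [0.016, 0.028, 0],
    [0.0236, 0.041, 0],
    [0.0236, 0.041, 0],
    [0.0236, 0.041, 0.02],
    [0.0236, 0.041, 0.04],
    [0.0236, 0.041, 0.047],
    [0.0236, 0.041, 0.049],
    [0.0236, 0.041, 0.05],
    [0.0236, 0.041, 0.051],
    [0.0236, 0.041, 0.051],
    [0.0236, 0.041, 0.051]
  ],
  "turn": [4, 8, 12.6, 12.6, 12.6, 12.6, 12.6, 12.6, 12.6, 12.6, 12.6, 12.6]
}}

```text
time_s: 54.28
position: [0.4784, -0.3525, 0.009]
orientation: [-3.134, -0.166, 0.005]
force: [-14.3, 11.2, 34.4]
opening: 0.198
grasp_force: 50.0
```

```bash
python3 -c "
from h import *
st()"
```

```text
t 54.28 p [ 0.4784 -0.3525  0.009 ] xax [ 0.994  0.105 -0.003] yaw 6.05 z [-0.003  0.003 -1.   ] j [-0.674  0.529  1.993  0.     0.624  0.791] op 18.1 gf 50.0 F [-14.3  11.2  34.4]
```

On the mat but pressing with 34 N. I ease off, release and rise.

Request:
{"method": "step_arm", "body": {
  "grip": [0, 0, 0.04, 0.04, 0.04, 0.04, 0.05, 0.05, 0.05, 0.05, 0.05, 0.05],
  "slide": [
    [0, 0, -0.001],
    [0, 0, -0.0015],
    [0, 0, -0.0015],
    [0, 0, -0.0015],
    [0, 0, -0.0015],
    [0, 0, -0.03],
    [0, 0, -0.07],
    [0, 0, -0.11],
    [0, 0, -0.15],
    [0, 0, -0.19],
    [0, 0, -0.22],
    [0, 0, -0.22]
  ],
  "turn": [0, 0, 0, 0, 0, 0, 0, 0, 0, 0, 0, 0]
}}

```text
time_s: 55.28
position: [0.4822, -0.3556, 0.2346]
orientation: [3.131, 0.164, 0.011]
force: [0.1, 0.1, 1.1]
opening: 0.548
grasp_force: 0.0
```

```bash
python3 - <<'E'
from m import *
im,cw=cam('wrist'); h=cv2.cvtColor(im,cv2.COLOR_BGR2HSV); H,S,V=h[...,0],h[...,1],h[...,2]
c=blob((H<20)&(S>120)&(V>90),(225,130,295,240)); print('wrench wrist',rect(cw,c,.021))
im,cw=cam('top'); cv2.imwrite('pics/top_end.png',im); h=cv2.cvtColor(im,cv2.COLOR_BGR2HSV); H,S,V=h[...,0],h[...,1],h[...,2]
print('wrench',rect(cw,blob((H<18)&(S>150)&(V>100),(335,150,385,225)),.018))
print('handle',rect(cw,blob(V<60,(250,115,300,150)),.096))
a=cv2.imread('pics/top0.png'); d=cv2.absdiff(a,im).max(2)
for n,(x0,y0,x1,y1) in dict(spools=(145,95,210,140),coffee=(330,90,360,125),bottle=(358,105,382,132),driver=(405,170,425,230),ferrite=(105,195,130,218),cover=(230,115,316,155),green=(145,138,200,222)).items(): print(n,round(float((d[y0:y1,x0:x1]>40).mean()),3))
E
```

```text
wrench wrist (array([ 478.8, -354.2]), array([14.6, 95.4]), 5.93)Traceback (most recent call last):
  File "<stdin>", line 5, in <module>
  File "m.py", line 6, in blob
    c=max(cv2.findContours(m,0,1)[0],key=cv2.contourArea); return c
ValueError: max() iterable argument is empty
```

```bash
python3 - <<'E'
from m import *
im,cw=cam('top'); V=im.max(2)
print('handle',rect(cw,blob(V<60,(255,120,290,145)),.096))
a=cv2.imread('pics/top0.png'); d=cv2.absdiff(a,im).max(2)
for n,(x0,y0,x1,y1) in dict(spools=(145,95,210,140),coffee=(330,90,360,125),bottle=(358,105,382,132),driver=(405,170,425,230),ferrite=(105,195,130,218),cover=(230,115,316,155),green=(145,138,200,222)).items(): print(n,round(float((d[y0:y1,x0:x1]>40).mean()),3))
st()
E
```

```text
handle (array([662.6, -36.4]), array([12.7, 49.1]), 4.59)
spools 0.0
coffee 0.0
bottle 0.0
driver 0.697
ferrite 0.0
cover 0.0
green 0.0
t 55.43 p [ 0.4796 -0.3536  0.2274] xax [ 0.995  0.104 -0.   ] yaw 5.99 z [-0.  0. -1.] j [-0.674  0.201  1.941  0.     0.999  0.792] op 49.8 gf 0.0 F [-0.1  0.2 -1.6]
```

```bash
python3 -c "
from plant import env
print(env.sign_off())"
```

```text
the job is handed in; nothing more can be done
None
```

The job is handed in: both nuts present (the third bay is empty) were hand-tightened to green, then wrench-finished to within about 1° of red in two passes each; the wrench is back on its blue mat after being knocked off once, and the cover is seated on both pins.

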